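# Add a mould case to the column and clamp it in the lever press

### The arm

A 6-joint arm with a two-finger parallel gripper is mounted at the origin on the work surface. World frame = base frame: x ahead of the robot, y to its left, z up, the work surface at z = 0. Lengths are in m, angles in rad, forces in N, time in s.
With the tool pointing down it reaches from about 0.25 to 0.725 m from the base axis. Payload 9.7 kg.
Tool frame: the origin (TCP) lies between the finger pads; the fingertips stand tip_extent ahead of it and the grasp point (between the pads) lies 3 mm ahead of it (tip_extent is the distance from the TCP to the fingertips, in m); z points along the fingers, y is the direction in which the jaws open and shut (so a half turn about z gives the same grasp; the last joint's range is limited). The gripper opens to 85 mm and grips with 20 to 120 N. Pads are 22 mm wide; open, the fingers measure 114 mm over their backs; the gripper's body (76 mm by 85 mm) begins 54 mm behind the grasp point. The pads swing forward as they close: fully open they stand 13 mm farther back than shut.
Start: joints at [-1.227, 0.087, 0.176, 1.66, 0, 1.571], TCP at [0.185, -0.518, 0.229] pointing down, gripper open.
Joint ranges: [-3.13, 3.13], [-0.85, 1.81], [-1.15, 1.24], [-2.2, 2.28], [-1.44, 1.52], [-3.14, 3.14]. Speed limits (rad/s): [2.22, 2.22, 2.57, 3.14, 3.14, 3.14].

### API

Orientations are given as a rotation vector (axis times angle).
In Python, from workcell import * gives the robot as it stands. The module is installed in compiled form; this text tells all that it offers.
- The arm moves only by the tool move_arm, never from a script. Its argument "steps" is text: rows parted by semicolons, each of 7 numbers parted by spaces: the turn, a rotation vector about the tool's x, y, z in rad, then the shift along the tool's x, y, z in mm, then the finger opening in mm, from 0 to 85.4. In form: wx wy wz tx ty tz claw; .... A call has 1 to 12 rows; each row is the pose to reach, as a shift and turn from the pose commanded when the call began, along the tool's axes at that moment; what a row does not reach only later rows make up. A row lasts 1/10 s, in which the tool goes at most 50 mm and 8.59 degrees, less where a joint would pass 70% of its speed; a pose out of reach is approached as far as the arm can. A call with a gripper value outside its range is refused whole. The fingers move at their own pace and stop on an object; "squeeze" is the grip in N (left out, the last holds). Time passes only in rows, so rows that repeat a pose let the fingers close. It gives the time, the measured TCP pose, the force and the opening at its end, in the units of the state.
- get_obs(): the state, without advancing time (a new reading comes with each control period).
- camera(name): name is "scene" or "top"; returns the picture (420x560x3 uint8, blue, green, red); there is no depth.
- calibration(name): a dict with "fx", "fy", "cx", "cy" (pixels), "distortion" ([k1, k2, p1, p2, k3] as OpenCV has them; the pictures are not rectified), "world_to_cam" (4x4, takes a point from world to camera coordinates). Camera axes: x right, y down, z forward; pixel columns grow to the right and rows downward; lengths in m; the calibration is good to about 2 mm. A picture is of the moment at which its call begins. calibration takes no time and is no camera call.
- finish_job(): hands the job in, once; it reports no verdict.
Trained networks look in the newest picture that a camera, given by its name, has taken for a name from the list of things; names that differ only in an ending like _2 or _b are one class to them, and where a whole thing is asked for, a point or a joint stands for the part that bears it (a point fixed in the world has none). Each returns a list of dicts, best first, with "confidence" (0 to 1); they miss things now and then, are a little off and sometimes report something else, mostly with a low value. They report only what shows in the picture. A call takes as long as a camera call. They do not tell look-alikes from the thing itself.
- cut_out(camera, thing): "region" (420x560 bool, what is visible of it) and "box" ([left, top, right, bottom] in pixels, round what is visible of it).
The state is a dict: "t": time; "joint_pos": joint angles; "dq": joint speeds; "joint_efforts": joint torques, N m; "tcp_pos": TCP position; "ee_rot": TCP orientation; "ft_force": force on the tool from outside, world axes, zero at the start; "ft_torque": the same for the moment, N m; "width": finger opening in m.
Only numpy, scipy, OpenCV 4.12 (cv2) and the standard library are available. Lean on these libraries where they do the work, as an engineer would, in place of code of your own. Each camera call takes 0.05 s, during which the arm holds its last target.

### The job

With the press's safety catch still on, set the loose mould case squarely on top of the two already under the ram. Then lift the catch off the lever's tooth and bring the lever down until the ram clamps the column firmly, without crushing the moulds; let go and leave the column square and clamped. Leave the other things on the bench where they are.

Things in the scene. Friction and masses are not known exactly. Their poses are not given: they have to be found in the camera images.
- case_new_mid (a point): closed aluminium mould case, a flat-sided box 110 mm long (its x) x 60 mm wide (its y) x 34 mm high, about 0.4 kg, rigid; both ends alike. This point is its centre, half-way up. The loose one, lying flat on the bench left or right of the press (the larger white plaster mould is on the other side)
- case_low_mid (a point): closed aluminium mould case, a flat-sided box 110 mm long (its x) x 60 mm wide (its y) x 34 mm high, about 0.4 kg, rigid; both ends alike. This point is its centre, half-way up. The bottom one of the column on the press's bed, long side along the press's x
- case_high_mid (a point): closed aluminium mould case, a flat-sided box 110 mm long (its x) x 60 mm wide (its y) x 34 mm high, about 0.4 kg, rigid; both ends alike. This point is its centre, half-way up. It lies squarely on the bottom one, under the ram; the loose one belongs on top of it
- press: cast-iron bench lever press (C-frame), screwed down. Origin on the bench right under the ram's axis; its x runs from its open front (turned to the robot's left) back to its column, z up, y to the left of one who faces its front. Lengths called 'press' in these notes are in this frame, in mm. Base x -80..145, y -65..65, 22 high. Column behind the bed: x 75..133, y -22..22
- bed (a point): middle of the bed plate's top face (124 x 74 mm), at press (0, 0, 28). A third case on the column has its centre 85 mm above this
- head (a point): middle of the underside of the press's head, a solid block overhanging the bed: press x -37..133, y -30..30, z 168..252; this point is at (0, 0, 168). It leaves no room for an upright gripper over the column: come in from the front, the tool leaning out of the front by about 40 degrees, fingers on the case's two long sides some 30 mm ahead of its centre
- ram_foot (a point): centre of the underside of the ram's flat foot (60 along x, 50 along y, 10 thick), under a 26 mm square ram that sticks out above the head to z 292. Raised it stands at press z 152, 22 mm above where the top of a column of three cases comes (z 130)
- lever (a joint): press lever, on the right (-y) side of the press; turns about the press's y direction through lever_axis. 0 = raised, arm forward (-x) and 50 degrees above level; rad, grows as the grip comes forward and down; stop at 1.45. The ram sinks 21.3 mm per rad, so it meets three cases near 1.03 rad. With the catch down it has only about 0.08 rad of play
- lever_axis (a point): point on the lever's turning axis, in the middle plane of its arm: press (24, -68, 210). The lever stays where it is left. Friction takes 4 to 5 N at the grip; when the ram bears on the column it resists stiffly: 12 to 20 N in all on the grip clamps it firmly and friction then holds it; over about 30 N crushes the rubber moulds
- lever_grip (a point): centre of the lever's black grip, 28 mm thick; 135 mm from lever_axis along the 14 mm arm; the grip reaches 45 mm inward and 30 mm outward from here (moves with the lever)
- catch (a joint): safety catch on the left (+y) side of the head: a flat steel bar, 8 mm thick, along its top, with a nose in front of a tooth on the lever's hub plate. Turns about the press's y direction through catch_pivot. 0 = down, lever locked; rad, grows as its front end is lifted; tooth clear above 0.3; stop at 0.9. Stiff hinge, stays where left; lifts freely only while the lever is not pulled against it
- catch_pivot (a point): the catch's hinge: press (84, 43, 244)
- catch_knob (a point): centre of the catch's steel cross knob, a cylinder 24 mm thick and 24 mm long lying along y at its front end, ahead of the head: 136 mm forward of and 22 mm above the pivot when down (moves with the catch); lifting takes 2 to 3 N here
- plaster_mould: white plaster block mould 125 x 105 x 72 mm, lying flat, origin at the centre of its underside; leave alone
- spatula: lying steel spatula with dark wooden handle, 200 mm; leave alone
- modelling_tool: lying wooden modelling knife, 225 x 18 x 8 mm; leave alone
- jar: amber glass jar with a steel lid, 72 mm across, 100 mm high; leave alone
There are look-alikes about, which are no part of the job. Leave any green look-alike of the part that bears case_new_mid alone.

How it is judged:
On the way, in this order (a step that is already met when the one before it is completed fails the run):
1. the loose case stands squarely on the column and is let go, the catch still on (z of case_new_mid in the frame of press between 0.108 and 0.118 m and horizontal distance between case_new_mid and case_high_mid below 0.006 m and angle between the x axis of case_new_mid and the x axis of case_high_mid, either way round below 0.07 rad and angle between case_new_mid's own z axis and vertical below 0.05 rad and horizontal distance between case_high_mid and case_low_mid below 0.006 m and angle between the x axis of case_high_mid and the x axis of case_low_mid, either way round below 0.07 rad and horizontal distance between case_low_mid and press below 0.012 m and contact force between the fingers and case_new below 0.5 N and value of joint catch below 0.15 rad and value of joint lever below 0.12 rad), for 0.2 s.
2. the safety catch is lifted clear of the tooth (value of joint catch above 0.3 rad), for 0.1 s.
3. the lever is down and the ram clamps the column (contact force between ram and case_new above 10 N and value of joint lever above 0.9 rad), for 0.2 s.
At the end, for the whole second after the job is handed in: The added case lies flat on the column; each case is within 6 mm and 4 degrees of square on the one below, the lowest within 12 mm of mid-bed. The lever is down past 0.9 rad, the ram bearing on the top case with over 10 N, and nothing else touches it (all of step 3 and z of case_new_mid in the frame of press between 0.108 and 0.118 m and horizontal distance between case_new_mid and case_high_mid below 0.006 m and angle between the x axis of case_new_mid and the x axis of case_high_mid, either way round below 0.07 rad and angle between case_new_mid's own z axis and vertical below 0.05 rad and horizontal distance between case_high_mid and case_low_mid below 0.006 m and angle between the x axis of case_high_mid and the x axis of case_low_mid, either way round below 0.07 rad and horizontal distance between case_low_mid and press below 0.012 m and contact force between the fingers and case_new below 0.5 N).
It fails at once if the ram crushes the column (over 200 N on the top case) (contact force between ram and case_new above 200 N).
It fails at once if another thing on the bench is pushed more than 40 mm out of place (distance of any of plaster_mould, spatula, modelling_tool, jar from where it was at the start of the episode above 0.04 m).
It also fails if it takes over 70 s, if anything falls off the work surface, if the arm or the gripper's body presses on something with over 40 N, if the wrist force passes 120 N, or if a joint passes its speed limit or range.

## Working session

There is one attempt and no reset: what is moved stays moved. The work goes in short steps, Python scripts to look and compute and a tool call to move; the robot and the scene stay as the last step left them, time stands still between calls to the robot, and variables do not carry over. Pictures are saved under pics/ and viewed, and the job is handed in when it is done.

Besides the shell and the picture viewer there is one more tool, called after "Emit:" as name(argument=value, ...), one argument or row to a line, values as JSON. move_arm: Moves the arm, as the interface text tells. Its arguments: {"type":"object","properties":{"steps":{"type":"string"},"squeeze":{"type":"number"}},"required":["steps"]}

```bash
mkdir -p pics; python3 - <<'E'
from workcell import *
import cv2,numpy as np
o=get_obs();print(o)
for c in("scene","top"):
    im=camera(c);cv2.imwrite(f"pics/{c}0.png",im);k=calibration(c);print(c,k)
E
```

```text
{'t': 0.0, 'joint_pos': array([-1.22696677e+00,  8.74669753e-02,  1.75151047e-01,  1.65980096e+00,
       -5.10925207e-07,  1.57080589e+00]), 'dq': array([-6.46977485e-05,  8.60856779e-04, -4.82472171e-04, -1.71550394e-03,
        4.41324247e-04, -8.19528205e-04]), 'joint_efforts': array([ 5.10218451e-03, -5.20384097e+01,  4.64812768e+01,  1.59071916e-02,
        3.06174170e-04,  1.65255568e-05]), 'tcp_pos': array([ 0.18532592, -0.51759616,  0.22858796]), 'ee_rot': array([-3.09400320e+00, -5.37192427e-01,  3.55507149e-04]), 'ft_force': array([-0.17390346, -0.23403703, -0.26367566]), 'ft_torque': array([-0.01168845, -0.04465778,  0.01019478]), 'width': 0.08551378936760794}
scene {'fx': 453.9845612538623, 'fy': 453.9845612538623, 'cx': 285.8854367525099, 'cy': 207.4656965299251, 'distortion': array([0.03063749, 0.        , 0.        , 0.        , 0.        ]), 'world_to_cam': array([[-0.79594076,  0.60534375, -0.00610317,  0.4034094 ],
       [ 0.38204406,  0.49446198, -0.78073663, -0.05822002],
       [-0.46959626, -0.62375179, -0.62483042,  1.43018014],
       [ 0.        ,  0.        ,  0.        ,  1.        ]])}
top {'fx': 406.7471579123998, 'fy': 406.7471579123998, 'cx': 281.22941173957145, 'cy': 204.89940274836047, 'distortion': array([-0.02180225,  0.        ,  0.        ,  0.        ,  0.        ]), 'world_to_cam': array([[-1.56275549e-03, -9.99748938e-01,  2.23521712e-02,
        -1.14324427e-02],
       [-9.94219184e-01, -8.46358355e-04, -1.07366185e-01,
         5.39927981e-01],
       [ 1.07358148e-01, -2.23907445e-02, -9.93968250e-01,
         1.22262989e+00],
       [ 0.00000000e+00,  0.00000000e+00,  0.00000000e+00,
         1.00000000e+00]])}
```

View pics/scene0.png

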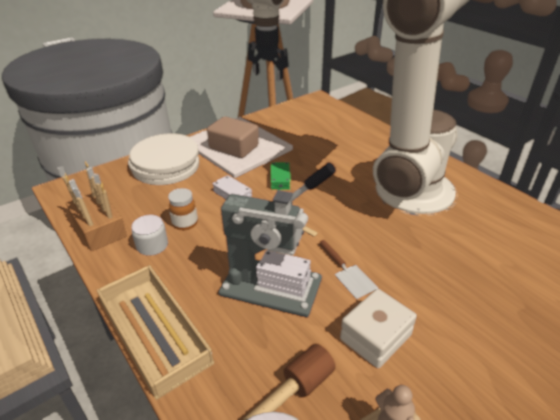

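View pics/top0.png

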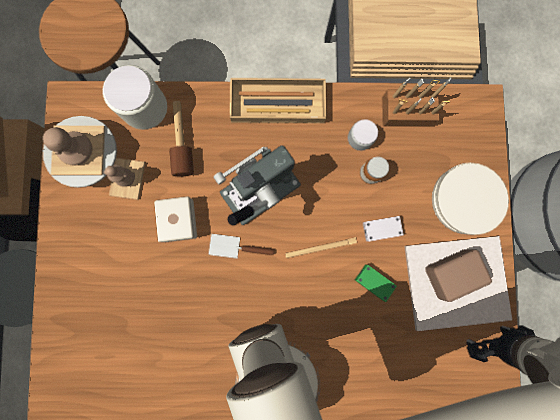

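The top view shows the aluminium case at about (384,229) and the green look-alike at (376,281). The press is at about (260,185), with its front facing left in the image. The two stacked cases in the press look like the loose one too.

```bash
cat > h.py <<'E'
import numpy as np,cv2
from workcell import *
from scipy.spatial.transform import Rotation as R
def proj(c,P):
    k=calibration(c);P=np.atleast_2d(np.asarray(P,float));T=k["world_to_cam"]
    K=np.array([[k["fx"],0,k["cx"]],[0,k["fy"],k["cy"]],[0,0,1]])
    return cv2.projectPoints(P,cv2.Rodrigues(T[:3,:3])[0],T[:3,3],K,np.array(k["distortion"]))[0][:,0]
def back(c,uv,z):
    k=calibration(c);T=k["world_to_cam"]
    K=np.array([[k["fx"],0,k["cx"]],[0,k["fy"],k["cy"]],[0,0,1]])
    n=cv2.undistortPoints(np.atleast_2d(np.asarray(uv,float))[:,None],K,np.array(k["distortion"]))[:,0]
    d=np.c_[n,np.ones(len(n))]@T[:3,:3]; o=-T[:3,:3].T@T[:3,3]
    return o+d*((z-o[2])/d[:,2])[:,None]
def crop(im,x0,y0,x1,y1,s,name):
    cv2.imwrite(name,cv2.resize(im[y0:y1,x0:x1],None,fx=s,fy=s,interpolation=cv2.INTER_CUBIC))
E
python3 - <<'E'
from h import *
t=cv2.imread("pics/top0.png");s=cv2.imread("pics/scene0.png")
crop(t,200,130,320,220,6,"pics/tp.png");crop(s,200,160,350,320,4,"pics/sp.png");crop(t,340,200,430,310,5,"pics/tc.png")
for c in("top","scene"):
  for n in("case_new_mid","press","lever","catch"):
    for r in cut_out(c,n)[:4]:
        m=r["region"];ys,xs=np.nonzero(m);print(c,n,round(r["confidence"],2),r["box"],m.sum(),xs.mean(),ys.mean())
        if n=="case_new_mid" and c=="top":
            rr=cv2.minAreaRect(np.c_[xs,ys].astype(np.float32));b=cv2.boxPoints(rr);print(rr);print(back(c,b,.034))
            print(back(c,[[xs.mean(),ys.mean()]],.034))
E
```

```text
top case_new_mid 0.73 [354.0, 266.5, 397.4, 300.1] 766 375.7506527415144 282.3015665796345
((375.44793701171875, 282.26763916015625), (38.350807189941406, 20.974050521850586), 37.5685920715332)
[[ 0.31463543 -0.23075686  0.034     ]
 [ 0.36433325 -0.27080574  0.034     ]
 [ 0.2937593  -0.3619275   0.034     ]
 [ 0.24457578 -0.32155128  0.034     ]]
[[ 0.30411543 -0.29718587  0.034     ]]
top case_new_mid 0.57 [362.0, 220.0, 400.6, 241.6] 715 382.73566433566435 227.92867132867133
((382.5810546875, 227.9864959716797), (19.563480377197266, 37.31856918334961), 80.53767395019531)
[[ 0.48866762 -0.26112286  0.034     ]
 [ 0.50755445 -0.37583408  0.034     ]
 [ 0.44815502 -0.38388356  0.034     ]
 [ 0.42963065 -0.26967706  0.034     ]]
[[ 0.46859118 -0.32297203  0.034     ]]
top press 0.79 [214.6, 143.5, 302.5, 227.0] 3851 259.29265125941316 181.9127499350818
top press 0.57 [153.4, 193.0, 196.6, 242.0] 1680 175.09702380952382 218.80119047619047
top lever 0.62 [228.8, 156.3, 277.4, 224.0] 642 254.08255451713396 202.2196261682243
top lever 0.24 [288.7, 237.8, 359.0, 257.1] 403 322.27047146401
[... 201 characters left out ...]
h 0.27 [359.5, 153.8, 388.7, 180.3] 576 373.93402777777777 169.53298611111111
scene case_new_mid 0.9 [271.0, 162.4, 289.2, 187.0] 534 279.8501872659176 175.97378277153558
scene case_new_mid 0.72 [216.0, 176.2, 251.7, 197.5] 530 229.73962264150944 187.5811320754717
scene press 0.82 [218.1, 163.8, 340.9, 319.5] 8130 266.55535055350555 244.2749077490775
scene press 0.52 [218.6, 177.2, 250.8, 198.0] 523 229.92351816443593 187.39770554493307
scene lever 0.56 [249.2, 161.5, 334.9, 246.4] 1199 290.1175979983319 206.85487906588824
scene lever 0.17 [234.4, 209.0, 306.4, 229.5] 708 271.4364406779661 217.590395480226
scene catch 0.82 [233.1, 209.5, 306.1, 230.3] 643 273.2146189735614 217.66718506998444
```

```bash
ls pics
```

```text
scene0.png
sp.png
tc.png
top0.png
tp.png
```

View pics/tp.png

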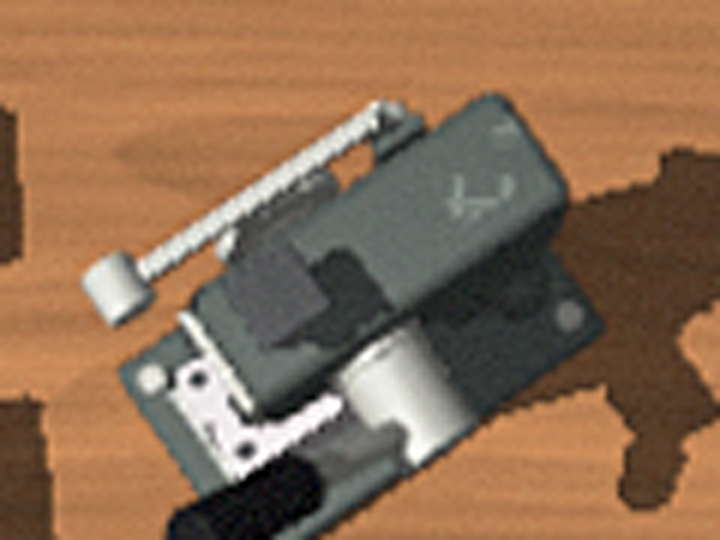

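View pics/sp.png

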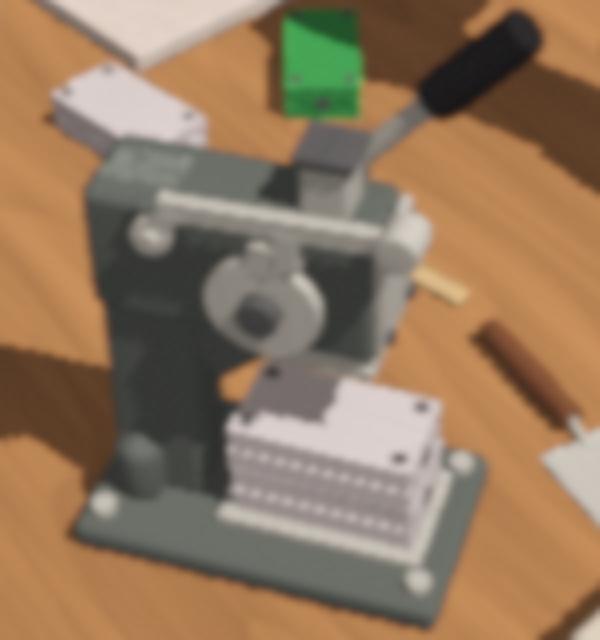

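View pics/tc.png

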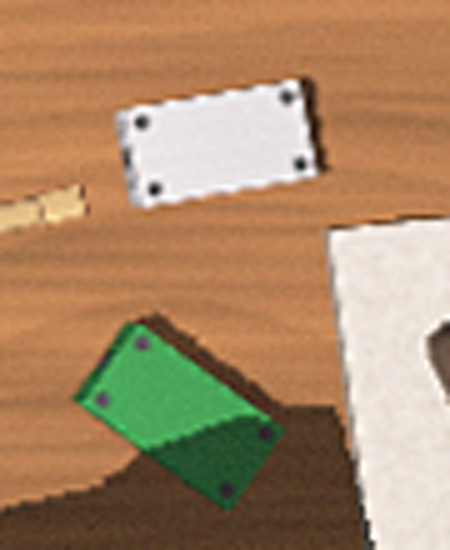

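```bash
cat > fit.py <<'E'
from h import *
from scipy.optimize import least_squares
def un(p,x0,y0,s): return (np.array(p,float)+.5)/s-.5+[x0,y0]
T=[((-80,65,22),(120,375)),((145,-65,22),(603,325)),((133,30,252),(492,93)),((133,-30,252),(568,195)),((-37,-30,252),(255,412)),((-52,43,266),(118,290))]
S=[((-80,65,22),(435,622)),((145,65,22),(78,535)),((-80,-65,22),(487,462)),((-52,43,266),(406,237)),((133,30,252),(90,190))]
PT=np.array([a for a,_ in T])/1e3;UT=un([b for _,b in T],200,130,6)
PS=np.array([a for a,_ in S])/1e3;US=un([b for _,b in S],200,160,4)
def tw(q,P):
    return R.from_rotvec([0,0,q[2]]).apply(P)+[q[0],q[1],0]
def f(q): return np.r_[(proj("top",tw(q,PT))-UT).ravel(),(proj("scene",tw(q,PS))-US).ravel()]
if __name__=="__main__":
    for nm,g in (("both",f),("top",lambda q:f(q)[:12]),("scene",lambda q:f(q)[12:])):
        r=least_squares(g,[.5,0,-1.,],loss="soft_l1");print(nm,r.x,np.degrees(r.x[2]))
        print(f(r.x).reshape(-1,2).round(1).tolist())
    q=least_squares(f,[.5,0,-1.],loss="soft_l1").x
    # case corner fit
    t=cv2.imread("pics/top0.png");s=cv2.imread("pics/scene0.png")
    hsv=cv2.cvtColor(t,cv2.COLOR_BGR2HSV);m=((hsv[...,1]<60)&(hsv[...,2]>120));m[:,:355]=0;m[:215]=0;m[245:]=0;m[:,408:]=0
    ys,xs=np.nonzero(m);print(m.sum(),xs.min(),xs.max(),ys.min(),ys.max(),cv2.minAreaRect(np.c_[xs,ys].astype(np.float32)))
    def sil(c,b,shape):
        C=np.array([(i*.055,j*.03,k) for i in(-1,1) for j in(-1,1) for k in(0,.034)])
        h=cv2.convexHull(proj(c,tw(b,C)).astype(np.float32))
        M=np.zeros(shape,np.uint8);cv2.fillConvexPoly(M,np.round(h*16+8*0).astype(np.int32),1,shift=4);return M
    from scipy.optimize import minimize
    big=cv2.resize(m.astype(np.uint8),None,fx=1,fy=1)
    def cost(b):
        C=np.array([(i*.055,j*.03,k) for i in(-1,1) for j in(-1,1) for k in(0,.034)])
        h=proj("top",tw(b,C)).astype(np.float32);h=cv2.convexHull(((h-[350,210]+.5)*8-.5).astype(np.float32))
        M=np.zeros((40*8,60*8),np.uint8);cv2.fillConvexPoly(M,np.round(h*16).astype(np.int32),1,shift=4)
        B=cv2.resize(m[210:250,350:410].astype(np.float32),None,fx=8,fy=8)
        return np.abs(M-B).mean()
    best=min((minimize(cost,[.469,-.323,a],method="Nelder-Mead",options=dict(initial_simplex=[[.469,-.323,a],[.475,-.323,a],[.469,-.317,a],[.469,-.323,a+.06]])) for a in(-1.4,-1.3,-1.7)),key=lambda r:r.fun)
    print("case",best.x,best.fun,np.degrees(best.x[2]))
    # overlay
    def box(im,c,P,qq,col):
        p=proj(c,tw(qq,np.array(P)/1e3))
        for i in range(8):
            for b in(1,2,4):
                if not i&b: cv2.line(im,tuple(((p[i]+.5)*4*16).astype(int).tolist()),tuple(((p[i|b]+.5)*4*16).astype(int).tolist()),col,1,cv2.LINE_AA,4)
    def bx(x0,x1,y0,y1,z0,z1): return [((x0,x1)[i&1],(y0,y1)[i>>1&1],(z0,z1)[i>>2]) for i in range(8)]
    for c,im,w in(("top",t,(205,140,320,230)),("scene",s,(210,160,345,320)),("scene",s,(205,165,265,205)),("top",t,(350,205,420,255))):
        im=cv2.resize(im,None,fx=4,fy=4,interpolation=cv2.INTER_CUBIC)
        box(im,c,bx(-80,145,-65,65,0,22),q,(0,0,255));box(im,c,bx(-37,133,-30,30,168,252),q,(0,255,0))
        box(im,c,bx(-55,55,-30,30,28,62),q,(255,0,0));box(im,c,bx(-55,55,-30,30,62,96),q,(255,255,0))
        box(im,c,bx(-55,55,-30,30,0,34),best.x,(0,0,255))
        cv2.imwrite(f"pics/ov_{c}_{w[0]}.png",im[w[1]*4:w[3]*4,w[0]*4:w[2]*4])
E
python3 fit.py
```

```text
both [ 0.57568413  0.08353243 -0.95970327] -54.986946841132166
[[-2.3, -0.8], [0.6, 0.4], [0.2, -2.3], [1.0, -0.5], [-1.7, 1.1], [-0.8, 0.4], [0.6, -1.5], [-1.5, -2.7], [1.6, -2.1], [0.2, 4.1], [-3.2, 0.1]]
top [ 0.57510786  0.08218332 -0.95336219] -54.62362971200137
[[-1.9, -0.4], [1.0, 0.3], [0.4, -2.3], [1.4, -0.6], [-1.1, 1.4], [-0.3, 0.8], [0.6, -2.2], [-1.6, -2.9], [1.3, -2.7], [0.2, 3.6], [-3.4, -0.1]]
scene [ 0.57658999  0.08658931 -0.97573315] -55.905391161863314
[[-3.3, -1.6], [-0.2, 1.0], [-0.4, -2.1], [0.1, -0.1], [-3.2, 0.7], [-2.0, -0.4], [0.5, -0.2], [-1.2, -2.6], [2.4, -0.8], [0.4, 5.3], [-2.6, 0.3]]
736 363 403 216 241 ((382.80914306640625, 228.4027557373047), (20.175424575805664, 37.86640167236328), 80.13418579101562)
case [ 0.46807671 -0.32700001 -1.40678052] 0.025840353220701218 -80.60258623848037
```

View pics/ov_top_205.png

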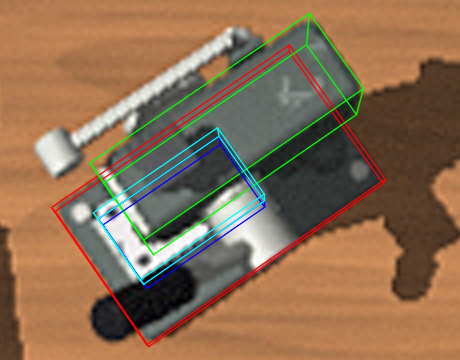

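View pics/ov_scene_210.png

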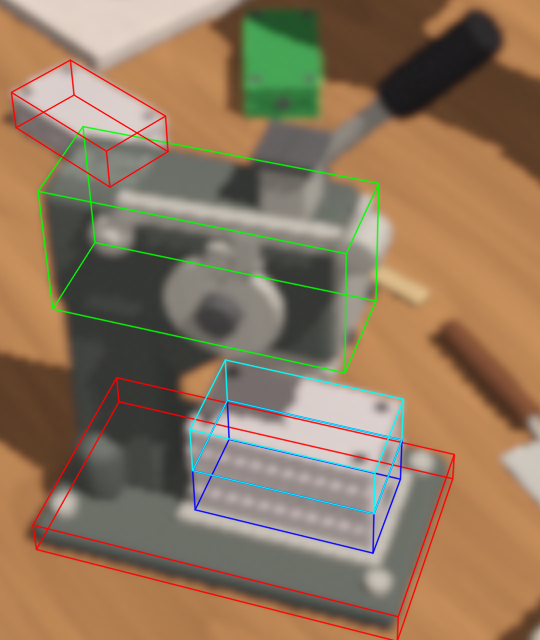

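View pics/ov_top_350.png

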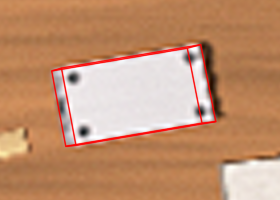

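View pics/ov_scene_205.png

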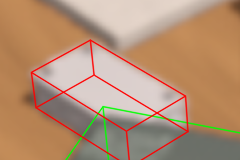

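```bash
python3 - <<'E'
from h import *
t=cv2.imread("pics/top0.png");s=cv2.imread("pics/scene0.png")
def g(im,x0,y0,x1,y1,s,n):
    o=cv2.resize(im[y0:y1,x0:x1],None,fx=s,fy=s,interpolation=cv2.INTER_LANCZOS4)
    o=cv2.convertScaleAbs(o,alpha=1.6,beta=10)
    for x in range(x0,x1,10):
        cv2.putText(o,str(x),((x-x0)*s,10),0,.4,(0,255,255),1);cv2.line(o,((x-x0)*s+s//2,12),((x-x0)*s+s//2,22),(0,255,255),1)
    for y in range(y0,y1,10):
        cv2.putText(o,str(y),(0,(y-y0)*s+8),0,.4,(0,255,255),1);cv2.line(o,(26,(y-y0)*s+s//2),(36,(y-y0)*s+s//2),(0,255,255),1)
    cv2.imwrite(n,o)
g(t,210,140,310,215,8,"pics/t8.png");g(s,215,235,330,320,7-1,"pics/s8b.png");g(s,215,185,330,260,6,"pics/s8a.png");g(t,215,170,275,230,10,"pics/t8b.png")
E
```

```text
(no output)
```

View pics/t8.png

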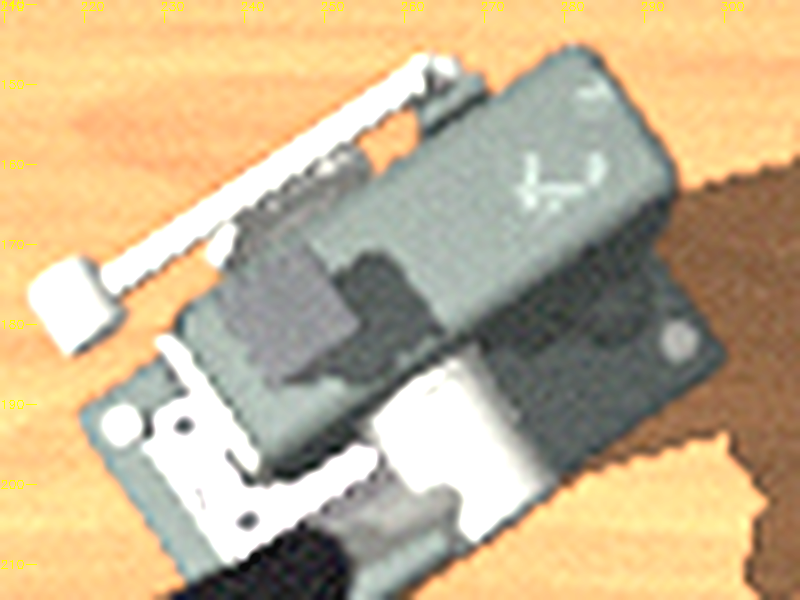

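View pics/s8b.png

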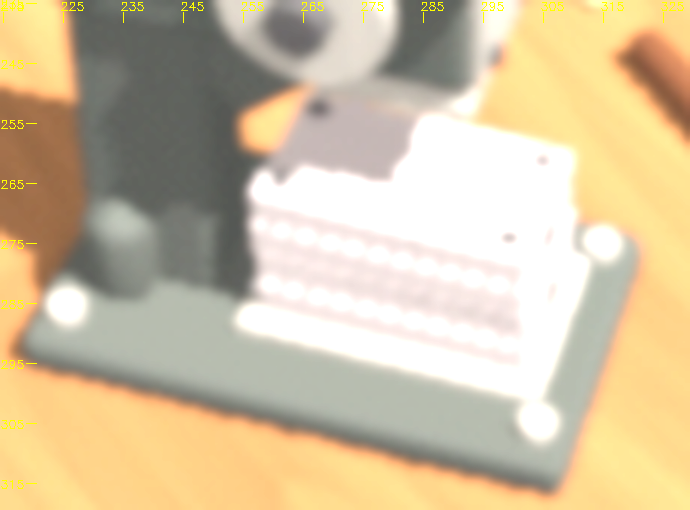

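View pics/s8a.png

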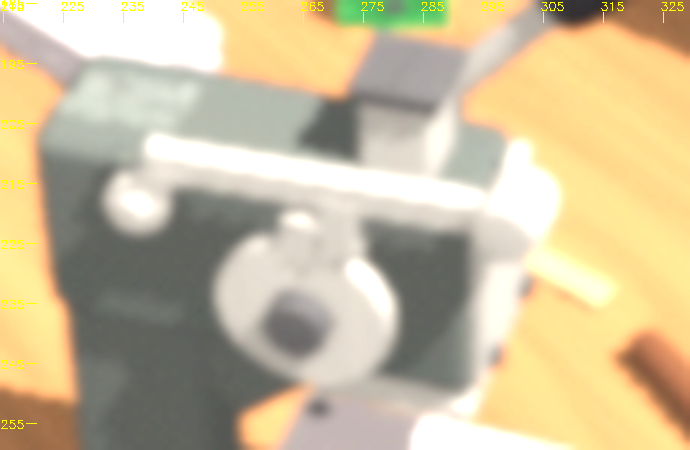

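View pics/t8b.png

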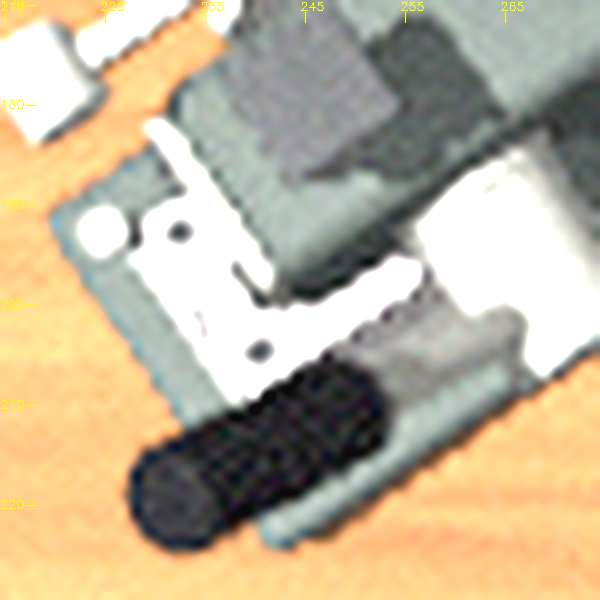

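```bash
cat > fit2.py <<'E'
from h import *
from scipy.optimize import least_squares
T=[((-80,65,22),(219.8,191)),((-80,-65,22),(241.8,224.8)),((145,-65,22),(300.9,184)),((133,30,252),(282,144.6)),((133,-30,252),(294.3,163.3)),((0,0,292),(245.4,178.9)),((-52,43,266),(218.9,177.4))]
S=[((-55,30,96),(301.7,281.7)),((-55,-30,96),(310.5,260)),((55,30,96),(256.7,266.7)),((-62,37,28),(303.3,301.3)),((62,37,28),(254.5,288.7)),((-62,-37,28),(313,278)),((-80,65,22),(307,315)),((145,65,22),(218.3,292.5)),((-80,-65,22),(321.3,275.8)),((0,0,292),(283.7,196.7))]
PT=np.array([a for a,_ in T])/1e3;UT=np.array([b for _,b in T])
PS=np.array([a for a,_ in S])/1e3;US=np.array([b for _,b in S])
def tw(q,P): return R.from_rotvec([0,0,q[2]]).apply(P)+[q[0],q[1],0]
def f(q): return np.r_[(proj("top",tw(q,PT))+q[3:5]-UT).ravel(),(proj("scene",tw(q,PS))+q[5:7]-US).ravel(),q[3:]*.7]
if __name__=="__main__":
  r=least_squares(f,[.57,.08,-.96,0,0,0,0],loss="soft_l1");print(r.x.round(4),np.degrees(r.x[2]));print(r.fun[:34].reshape(-1,2).round(1).tolist())
  for sl,n in((slice(0,14),"top"),(slice(14,34),"scene")):
    r1=least_squares(lambda q:f(np.r_[q,0,0,0,0])[sl],[.57,.08,-.96],loss="soft_l1");print(n,r1.x.round(4),np.degrees(r1.x[2]),np.sqrt((r1.fun**2).mean()))
E
python3 fit2.py
```

```text
[ 0.5756  0.0836 -0.9751  0.404   0.0181 -0.3399  1.0333] -55.871788139447744
[[-2.1, -0.2], [-0.8, 0.7], [0.3, 1.0], [0.7, -1.3], [1.6, -0.9], [-0.4, -0.1], [-0.0, 0.6], [0.8, -2.9], [-0.5, 0.5], [-0.2, 0.9], [0.7, 0.6], [-0.5, 0.3], [-0.1, 1.1], [1.1, -0.1], [-1.0, -1.6], [1.6, -1.3], [-1.1, -0.4]]
top [ 0.5755  0.0824 -0.9705] -55.60651692204966 0.9719191366296258
scene [ 0.5781  0.0856 -0.9818] -56.25168784106273 1.103165115968386
```

```bash
cat > edge.py <<'E'
from h import *
from scipy.optimize import least_squares
from scipy.ndimage import map_coordinates
def tw(q,P): return R.from_rotvec([0,0,q[2]]).apply(P)+[q[0],q[1],0]
def samp(edges,n=25):
    o=[]
    for a,b in edges:
        a=np.array(a)/1e3;b=np.array(b)/1e3
        w=np.linspace(.06,.94,n)[:,None];o.append((a+(b-a)*w,np.tile(b-a,(n,1))))
    return np.concatenate([x[0] for x in o]),np.concatenate([x[1] for x in o])
def find(img,c,q,sh,P,D,rng):
    W=tw(q,P);D2=tw([0,0,q[2]],D);D2/=np.linalg.norm(D2,axis=1)[:,None]
    p=proj(c,W)+sh;p2=proj(c,W+D2*.002)+sh;t=p2-p;t/=np.linalg.norm(t,axis=1)[:,None];n=np.c_[-t[:,1],t[:,0]]
    s=np.arange(-rng,rng+.01,.25)
    X=p[:,None]+n[:,None]*s[None,:,None]
    v=np.stack([map_coordinates(img[...,k].astype(float),[X[...,1],X[...,0]],order=1) for k in range(3)],-1)
    g=np.linalg.norm(v[:,4:]-v[:,:-4],axis=-1);ss=s[2:-2];g=g*np.exp(-(ss/rng)**2)
    i=g.argmax(1);return ss[i],g.max(1),p,n
def fit(ims,E,q0,sh0,rngs=(3,2,1.5,1.5),thr=25,fixsh=False):
    q=np.r_[q0,sh0["top"],sh0["scene"]].astype(float)
    for rng in rngs:
        L=[]
        for c,o in(("top",3),("scene",5)):
            if c not in E: continue
            P,D=samp(E[c]);s,g,p,n=find(ims[c],c,q[:3],q[o:o+2],P,D,rng);k=g>thr
            L.append((c,o,P[k],(p+n*s[:,None])[k],n[k]))
        def f(x):
            r=[((proj(c,tw(x,P))+x[o:o+2]-m)*n).sum(1) for c,o,P,m,n in L]
            return np.r_[np.concatenate(r),(x[3:]-q_s)*(100 if fixsh else 4)]
        q_s=np.r_[sh0["top"],sh0["scene"]]
        r=least_squares(f,q,loss="soft_l1",f_scale=.4);q=r.x
    return q,np.median(np.abs(r.fun[:-4])),len(r.fun)-4
def lines(im,c,E,q,sh,w,s,name,extra=()):
    o=cv2.resize(im,None,fx=s,fy=s,interpolation=cv2.INTER_CUBIC)
    for (EE,qq,col) in [(E,q,(0,0,255))]+list(extra):
        for a,b in EE:
            p=proj(c,tw(qq,np.array([a,b])/1e3))+sh;p=((p+.5)*s*16).astype(int)
            cv2.line(o,tuple(p[0].tolist()),tuple(p[1].tolist()),col,1,cv2.LINE_AA,4)
    cv2.imwrite(name,o[w[1]*s:w[3]*s,w[0]*s:w[2]*s])
BT=[((-80,65,22),(-80,-50,22)),((145,-65,22),(-40,-65,22)),((145,-65,22),(145,-35,22))]
HT=[((133,-30,252),(-20,-30,252)),((133,30,252),(133,-30,252)),((133,30,252),(90,30,252))]
BS=[((-80,65,22),(145,65,22)),((-80,65,22),(-80,-65,22)),((145,65,22),(145,20,22))]
BDS=[((-62,37,28),(62,37,28)),((-62,37,28),(-62,-37,28))]
CS=[((-55,30,96),(-55,-30,96)),((-55,-30,96),(0,-30,96)),((-55,30,28),(-55,30,96)),((-55,30,96),(55,30,96))]
E
python3 - <<'E'
from edge import *
t=cv2.imread("pics/top0.png");s=cv2.imread("pics/scene0.png");ims=dict(top=t,scene=s)
z=dict(top=[.4,0],scene=[-.3,1.])
E=dict(top=BT+HT,scene=BS+BDS)
for e,nm in((E,"all"),(dict(top=BT+HT),"top"),(dict(scene=BS+BDS),"scene"),(dict(top=HT),"headtop"),(dict(scene=CS),"cases")):
    q,m,n=fit(ims,e,[.5756,.0836,-.975],z);print(nm,q.round(4),np.degrees(q[2]).round(2),m.round(2),n)
    if nm=="all":
        lines(t,"top",BT+HT,q,q[3:5],(210,140,310,230),7,"pics/e_t.png");lines(s,"scene",BS+BDS,q,q[5:7],(210,235,330,325),6,"pics/e_s.png",[(CS,q,(255,0,0))])
C=[((-55,-30,34),(55,-30,34)),((55,-30,34),(55,30,34)),((55,30,34),(-55,30,34)),((-55,30,34),(-55,-30,34)),((-55,-30,0),(-55,30,0))]
for a in(-1.407,):
  for e in(dict(top=C),dict(top=C,scene=C[2:4])):
    q,m,n=fit(ims,e,[.468,-.325,a],z);print("case",q.round(4),np.degrees(q[2]),m.round(2),n)
E
```

```text
all [ 0.5745  0.0831 -0.9605  0.5969  0.0343 -0.2951  1.0978] -55.03 0.23 235
top [ 0.5733  0.082  -0.9508  0.4297  0.0056 -0.3     1.    ] -54.48 0.26 139
scene [ 0.5748  0.0835 -0.9615  0.4    -0.     -0.2995  1.0007] -55.09 0.02 96
headtop [ 0.5748  0.0833 -0.9667  0.4002  0.002  -0.3     1.    ] -55.39 0.24 75
cases [ 0.574   0.0832 -0.9603  0.4    -0.     -0.297   0.9837] -55.02 0.21 68
case [ 0.4681 -0.3252 -1.3972  0.4033 -0.0014 -0.3     1.    ] -80.05436765942373 0.21 125
case [ 0.4678 -0.3252 -1.3978  0.3809 -0.0471 -0.2797  0.9127] -80.09006872956215 0.22 154
```

View pics/e_t.png

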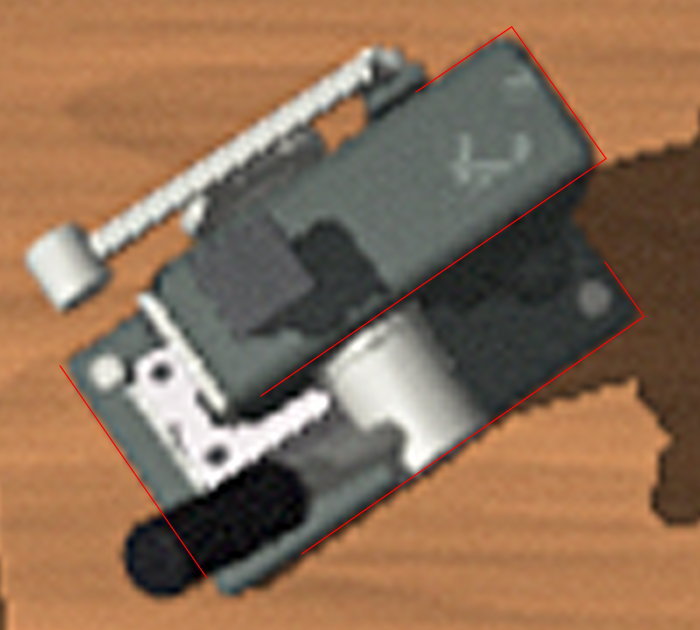

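View pics/e_s.png

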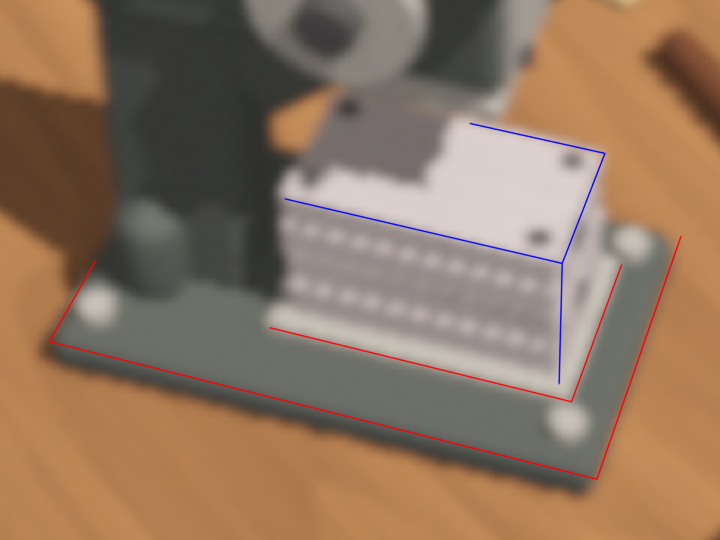

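```bash
cat >> h.py <<'E'
PQ=[.5745,.0832,np.radians(-55.1)]
def rows(M,p,obs=None):
    """M 3x3 target rot, p target TCP pos -> 6 numbers from measured pose"""
    o=obs or get_obs();R0=R.from_rotvec(o["ee_rot"]);w=(R0.inv()*R.from_matrix(M)).as_rotvec();t=R0.inv().apply(np.array(p)-o["tcp_pos"])*1e3
    return np.r_[w.round(3),t.round(1)]
def lean(yaw,deg,s=1):
    """tool pointing down and along yaw; jaws across; s sign of tool y"""
    a=np.radians(deg);x=np.array([np.cos(yaw),np.sin(yaw),0]);z=np.sin(a)*x+np.cos(a)*np.array([0,0,-1.]);y=s*np.array([-x[1],x[0],0]);return np.c_[np.cross(y,z),y,z]
def press(P,q=None):
    q=q or PQ;return R.from_rotvec([0,0,q[2]]).apply(np.asarray(P,float)/1e3)+[q[0],q[1],0]
def topress(P,q=None):
    q=q or PQ;return R.from_rotvec([0,0,-q[2]]).apply(np.asarray(P,float)-[q[0],q[1],0])*1e3
E
python3 - <<'E'
import workcell;print([n for n in dir(workcell) if n[0]!="_"])
for n in("tip_extent","TIP_EXTENT"):print(getattr(workcell,n,None))
from h import *
o=get_obs();print(o["t"],R.from_rotvec(o["ee_rot"]).as_matrix().round(3))
for s in(1,-1):
  M=lean(np.radians(-80.05),40,s);g=np.array([.468,-.3252,0])+R.from_rotvec([0,0,np.radians(-80.05)]).apply([-.033,0,.022])
  print(s,M.round(3).tolist(),rows(M,g-.003*M[:,2]),np.linalg.norm(rows(M,g)[:3]), g)
E
```

```text
['Unreachable', 'calibration', 'camera', 'cut_out', 'finish_job', 'get_obs', 'tip_extent']
0.022
None
0.5 [[ 0.941  0.337 -0.   ]
 [ 0.337 -0.941  0.   ]
 [-0.    -0.    -1.   ]]
1 [[-0.132, 0.985, 0.111], [0.755, 0.173, -0.633], [-0.643, 0.0, -0.766]] [  -0.488   -0.578   -1.339  336.9   -120.5    205.   ] 1.5379040932385868 [ 0.46229797 -0.29269636  0.022     ]
-1 [[0.132, -0.985, 0.111], [-0.755, -0.173, -0.633], [0.643, -0.0, -0.766]] [  -0.605    0.51     1.662  336.9   -120.5    205.   ] 1.8407522918633024 [ 0.46229797 -0.29269636  0.022     ]
```

```bash
cat > pick.py <<'E'
from h import *
import sys
yaw=np.radians(-80.05);M=lean(yaw,40,1)
g=np.array([.468,-.3252,0])+R.from_rotvec([0,0,yaw]).apply([-.036,0,.024])
for d in map(float,sys.argv[1:]):
    print(d,rows(M,g-(.003+d)*M[:,2]),g)
E
python3 pick.py .2
```

```text
0.2 [  -0.488   -0.578   -1.339  359.2   -250.2     49.8  ] [ 0.46177961 -0.28974148  0.024     ]
```

Emit:
move_arm(
  steps="-0.244 -0.289 -0.67 180 -125 0 85;-0.244 -0.289 -0.67 180 -125 0 85;-0.244 -0.289 -0.67 180 -125 0 85;-0.244 -0.289 -0.67 180 -125 0 85;-0.244 -0.289 -0.67 180 -125 0 85;-0.488 -0.578 -1.339 359 -250 50 85;-0.488 -0.578 -1.339 359 -250 50 85;-0.488 -0.578 -1.339 359 -250 50 85;-0.488 -0.578 -1.339 359 -250 50 85;-0.488 -0.578 -1.339 359 -250 50 85;-0.488 -0.578 -1.339 359 -250 50 85;-0.488 -0.578 -1.339 359 -250 50 85",
)

```text
t: 1.7
tcp_pos: [0.4391, -0.1603, 0.1787]
ee_rot: [1.632, 1.949, -0.595]
ft_force: [-0.1, -1.0, 0.5]
width: 0.0852
```

```bash
python3 - <<'E'
from h import *
o=get_obs();print(o["t"],o["joint_pos"].round(3),o["ft_force"].round(2))
cv2.imwrite("pics/top1.png",camera("top"));cv2.imwrite("pics/scene1.png",camera("scene"))
E
python3 pick.py .2 .05 0
```

```text
1.7 [ 0.052 -0.308 -0.412  1.363 -0.692  1.409] [-0.13 -1.    0.51]
0.2 [ 0.    -0.    -0.002  0.2    0.2   -0.1  ] [ 0.46177961 -0.28974148  0.024     ]
0.05 [ 0.000e+00 -0.000e+00 -2.000e-03  2.000e-01  1.000e-01  1.499e+02] [ 0.46177961 -0.28974148  0.024     ]
0.0 [ 0.000e+00 -0.000e+00 -2.000e-03  1.000e-01  1.000e-01  1.999e+02] [ 0.46177961 -0.28974148  0.024     ]
```

View pics/top1.png

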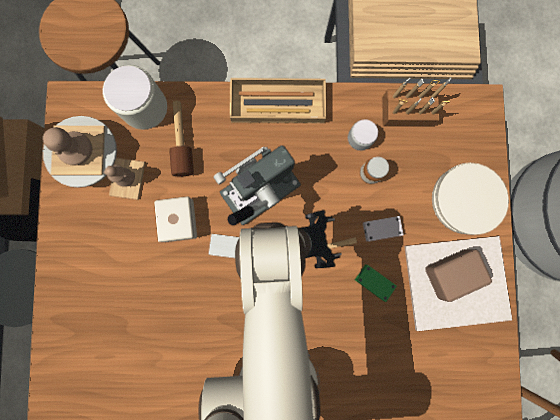

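The view now shows the gripper at about (320,240), leaning toward the aluminium case at (383,229). The path clears the modelling knife, so I'm descending.

Emit:
move_arm(
  steps="0 0 0 0 0 40 85;0 0 0 0 0 80 85;0 0 0 0 0 120 85;0 0 0 0 0 150 85;0 0 0 0 0 175 85;0 0 0 0 0 190 85;0 0 0 0 0 200 85;0 0 0 0 0 200 85",
)

```text
t: 2.6
tcp_pos: [0.4606, -0.2891, 0.0255]
ee_rot: [1.639, 1.945, -0.596]
ft_force: [-0.8, -0.3, 0.4]
width: 0.085
```

```bash
python3 - <<'E'
from h import *
t=camera("top");s=camera("scene")
cv2.imwrite("pics/scene2.png",s);crop(t,290,190,430,290,5,"pics/t2.png");crop(s,180,130,300,230,6,"pics/s2.png")
E
```

```text
(no output)
```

View pics/t2.png

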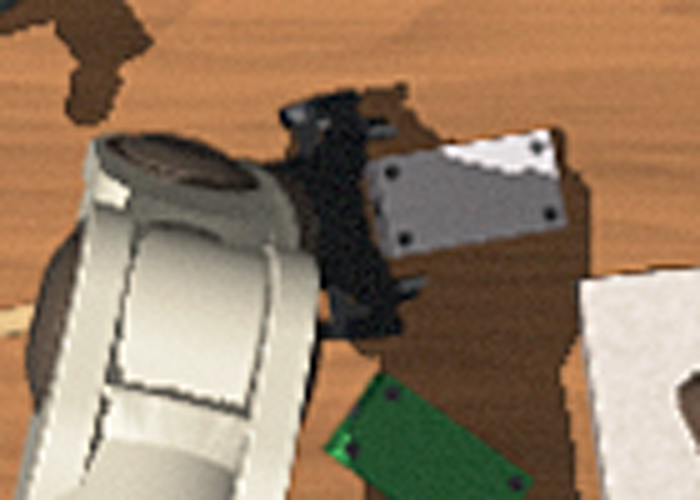

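View pics/s2.png

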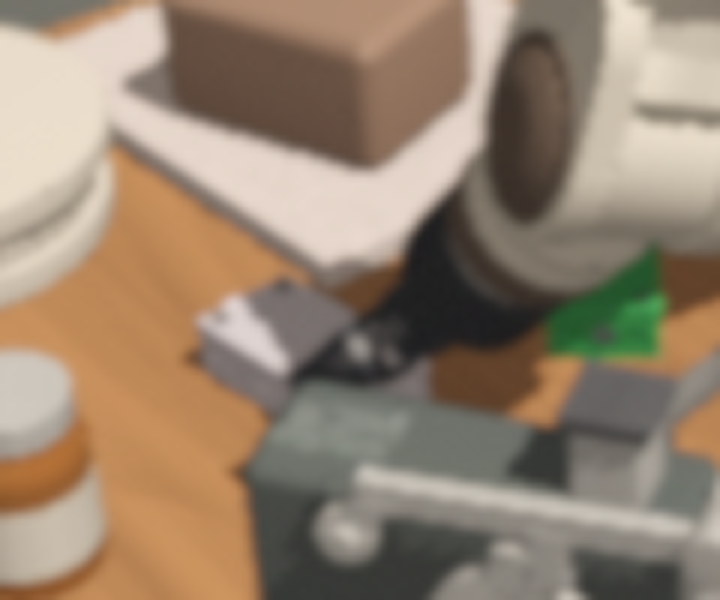

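Emit:
move_arm(
  steps="0 0 0 0 0 0 50;0 0 0 0 0 0 50;0 0 0 0 0 0 50;0 0 0 0 0 0 50;0 0 0 0 0 0 50;0 0 0 0 0 0 50;0 0 0 0 0 0 50;0 0 0 0 0 0 50",
  squeeze=80,
)

```text
t: 3.5
tcp_pos: [0.4623, -0.2879, 0.0278]
ee_rot: [1.634, 1.945, -0.593]
ft_force: [-2.5, 4.7, 8.8]
width: 0.0563
```

```bash
python3 - <<'E'
from h import *
print(get_obs()["width"])
t=camera("top");s=camera("scene")
crop(t,290,190,430,290,5,"pics/t3.png");crop(s,180,130,300,230,6,"pics/s3.png")
E
```

```text
0.056305789734387914
```

View pics/t3.png

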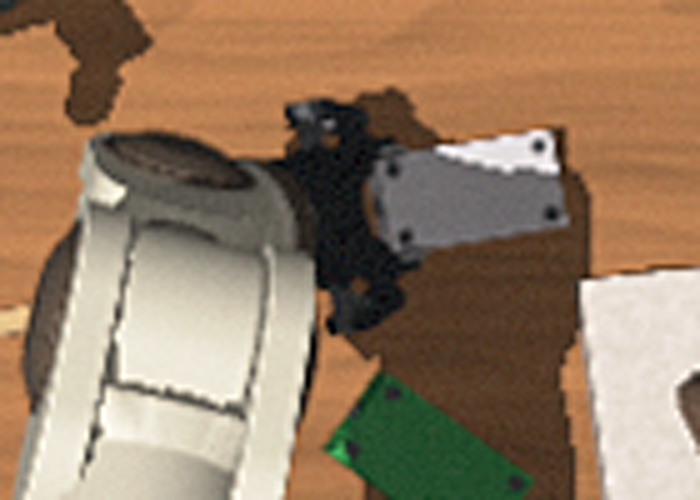

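View pics/s3.png

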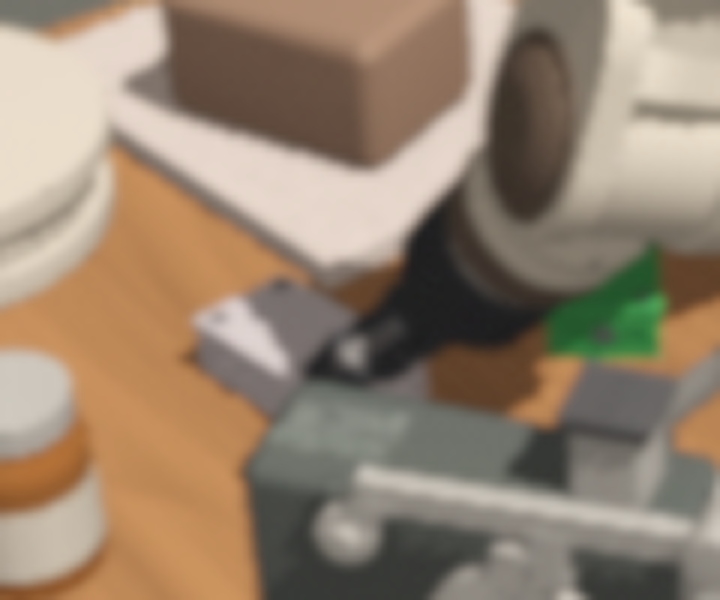

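Emit:
move_arm(
  steps="0 0 0 -13 0 -15 50;0 0 0 -32 0 -38 50;0 0 0 -64 0 -77 50;0 0 0 -96 0 -115 50;0 0 0 -96 0 -115 50;0 0 0 -96 0 -115 50",
)

```text
t: 4.2
tcp_pos: [0.4618, -0.2873, 0.1769]
ee_rot: [1.635, 1.946, -0.592]
ft_force: [-0.7, 0.4, -5.2]
width: 0.0561
```

```bash
python3 - <<'E'
from h import *
o=get_obs();print(o["t"],o["joint_pos"].round(3),o["tcp_pos"],o["ft_force"].round(2),o["width"])
t=camera("top");s=camera("scene")
crop(t,270,170,430,290,4,"pics/t4.png");crop(s,180,100,330,230,5,"pics/s4.png")
for d,p in((0.33,(.35,-.2,.25)),(.66,(.34,.08,.25)),(1,(.44,.26,.25))):
    M=lean(np.radians(-80.05+d*24.95),40);print(p,rows(M,p))
E
```

```text
4.2 [-0.241 -0.299 -0.423  1.118 -0.628  1.048] [ 0.46180713 -0.28725753  0.17692979] [-0.69  0.36 -5.22] 0.056065905372111494
(0.35, -0.2, 0.25) [-9.300e-02 -2.000e-03 -1.090e-01  3.180e+01 -9.390e+01 -1.255e+02]
(0.34, 0.08, 0.25) [-1.850e-01 -2.000e-03 -2.190e-01  2.447e+02 -5.530e+01 -3.036e+02]
(0.44, 0.26, 0.25) [-2.810e-01 -2.000e-03 -3.330e-01  3.673e+02  7.440e+01 -4.063e+02]
```

View pics/t4.png

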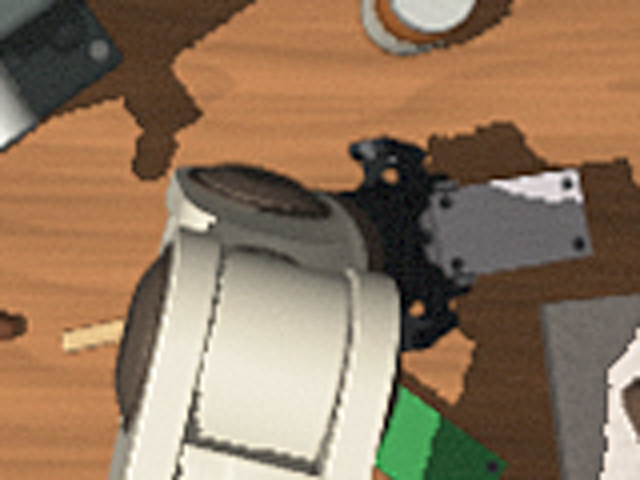

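View pics/s4.png

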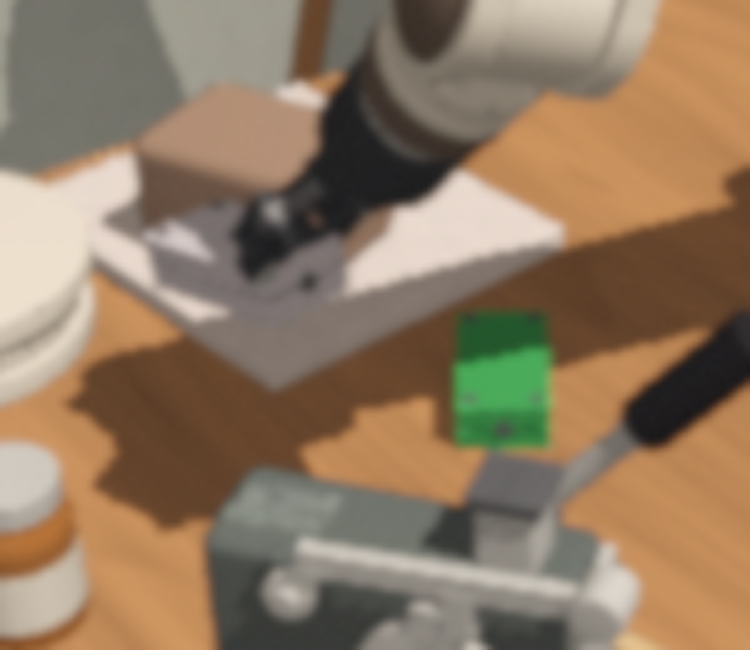

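The case is lifted and held, with about 5 N on the wrist. I'm carrying it round on the robot's side of the press.

Emit:
move_arm(
  steps="-0.093 -0.002 -0.109 32 -94 -126 50;-0.093 -0.002 -0.109 32 -94 -126 50;-0.093 -0.002 -0.109 32 -94 -126 50;-0.093 -0.002 -0.109 32 -94 -126 50;-0.185 -0.002 -0.219 245 -55 -304 50;-0.185 -0.002 -0.219 245 -55 -304 50;-0.185 -0.002 -0.219 245 -55 -304 50;-0.185 -0.002 -0.219 245 -55 -304 50;-0.185 -0.002 -0.219 245 -55 -304 50;-0.185 -0.002 -0.219 245 -55 -304 50;-0.185 -0.002 -0.219 245 -55 -304 50",
)

```text
t: 5.4
tcp_pos: [0.3408, 0.0847, 0.2481]
ee_rot: [1.312, 2.133, -0.485]
ft_force: [-0.4, -1.3, -4.5]
width: 0.0555
```

```bash
python3 - <<'E'
from h import *
o=get_obs();print(o["t"],o["joint_pos"].round(3),o["ft_force"].round(2),o["width"])
M=lean(PQ[2],40);
for x,z in((-190,220),(-166,133)): print(x,rows(M,press([x,0,z])-.003*M[:,2]))
E
```

```text
5.4 [ 0.77  -0.295 -0.278  1.84  -0.662  1.96 ] [-0.37 -1.28 -4.55] 0.055499568707318744
-190 [-9.600e-02  3.000e-03 -1.070e-01  8.000e+01  1.809e+02 -3.490e+01]
-166 [-9.600e-02  3.000e-03 -1.070e-01  1.180e+02  1.847e+02  4.690e+01]
```

Emit:
move_arm(
  steps="-0.05 0.003 -0.05 40 90 -17 50;-0.05 0.003 -0.05 40 90 -17 50;-0.096 0.003 -0.107 80 181 -35 50;-0.096 0.003 -0.107 80 181 -35 50;-0.096 0.003 -0.107 80 181 -35 50;-0.096 0.003 -0.107 118 185 47 50;-0.096 0.003 -0.107 118 185 47 50;-0.096 0.003 -0.107 118 185 47 50;-0.096 0.003 -0.107 118 185 47 50",
)

```text
t: 6.3
tcp_pos: [0.4797, 0.2151, 0.1394]
ee_rot: [1.16, 2.203, -0.418]
ft_force: [-0.3, 1.0, -1.4]
width: 0.0554
```

```bash
python3 - <<'E'
from h import *
o=get_obs();print(o["t"],o["joint_pos"].round(3),o["ft_force"].round(2),o["width"],topress(o["tcp_pos"]))
t=camera("top");s=camera("scene");cv2.imwrite("pics/top5.png",t);cv2.imwrite("pics/scene5.png",s)
crop(t,170,130,310,250,5,"pics/t5.png");crop(s,210,160,400,320,4,"pics/s5.png")
E
```

```text
6.3 [ 0.775  0.071 -0.147  1.492 -0.687  1.794] [-0.27  1.01 -1.38] 0.05538180914913841 [-162.43718719   -2.28709295  139.42352094]
```

View pics/t5.png

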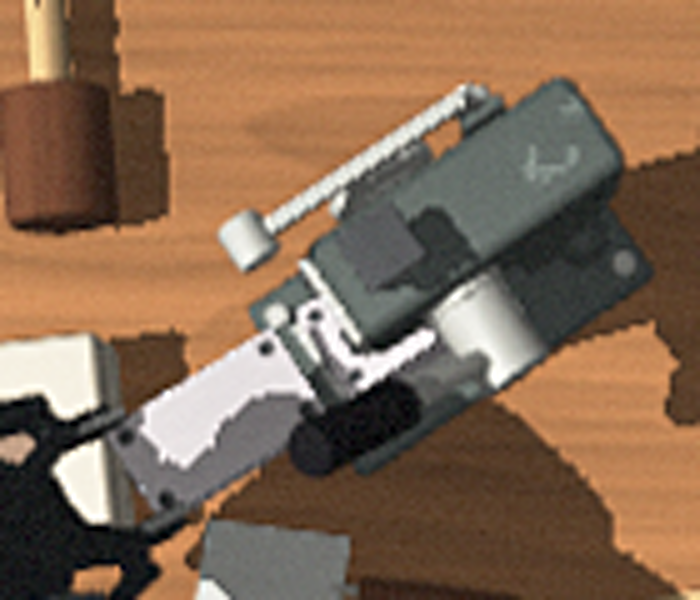

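View pics/s5.png

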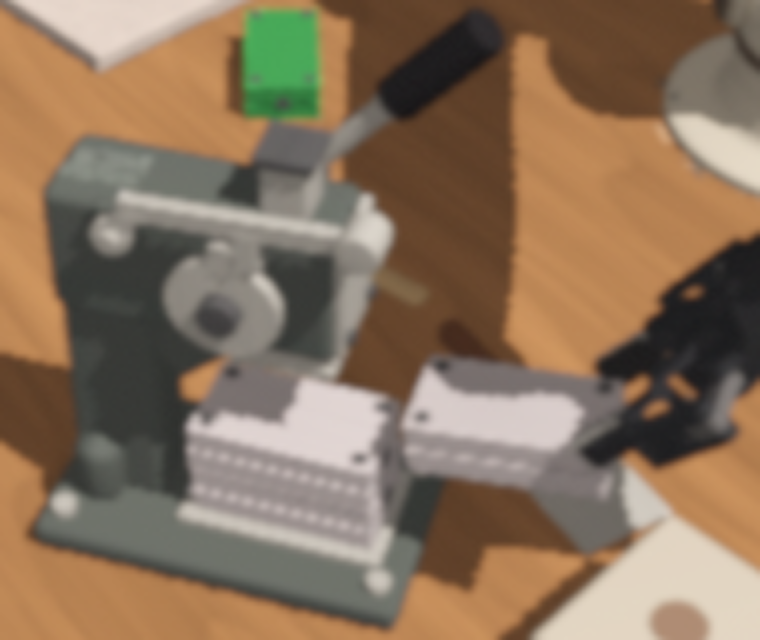

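Emit:
move_arm(
  steps="0 0 0 0 0 0 50;0 0 0 0 0 0 50;0 0 0 0 0 0 50",
)

```text
t: 6.7
tcp_pos: [0.4803, 0.2165, 0.1403]
ee_rot: [1.16, 2.203, -0.413]
ft_force: [0.8, 0.3, -3.5]
width: 0.0557
```

```bash
cat > held.py <<'E'
from edge import *
def fit6(ims,E,x0,sh,rngs=(3,2,1.5,1.2,1.2),thr=25,reg=None,n=25):
    x=np.array(x0,float)
    Tf=lambda x,P:R.from_rotvec(x[3:]).apply(P)+x[:3]
    for rng in rngs:
        L=[]
        for c in E:
            P,D=samp(E[c],n);W=Tf(x,P);D2=R.from_rotvec(x[3:]).apply(D);D2/=np.linalg.norm(D2,axis=1)[:,None]
            p=proj(c,W)+sh[c];p2=proj(c,W+D2*.002)+sh[c];t=p2-p;t/=np.linalg.norm(t,axis=1)[:,None];nn=np.c_[-t[:,1],t[:,0]]
            s=np.arange(-rng-.5,rng+.51,.25);X=p[:,None]+nn[:,None]*s[None,:,None]
            v=np.stack([map_coordinates(ims[c][...,k].astype(float),[X[...,1],X[...,0]],order=1) for k in range(3)],-1)
            g=np.linalg.norm(v[:,4:]-v[:,:-4],axis=-1);ss=s[2:-2];g=g*np.exp(-.5*(ss/rng)**2);i=g.argmax(1);k=g.max(1)>thr
            L.append((c,P[k],(p+nn*ss[i][:,None])[k],nn[k]))
        def f(y):
            r=np.concatenate([((proj(c,Tf(y,P))+sh[c]-m)*q).sum(1) for c,P,m,q in L])
            return np.r_[r,(y-x0)/reg] if reg is not None else r
        r=least_squares(f,x,loss="soft_l1",f_scale=.4,x_scale=[.01]*3+[.1]*3);x=r.x
    m=len(x) if reg is not None else 0
    return x,np.median(np.abs(r.fun[:len(r.fun)-m])),len(r.fun)-m
SH=dict(top=np.array([.5,0.]),scene=np.array([-.3,1.05]))
h=17
HT=[((55,-30,h),(55,30,h)),((55,30,h),(-25,30,h)),((55,-30,h),(-25,-30,h)),]
HS=[((55,30,h),(-20,30,h)),((55,30,h),(55,-30,h)),((55,30,-h),(0,30,-h)),((55,30,h),(55,30,-h))]
CS=[((-55,30,h),(55,30,h)),((-55,30,h),(-55,-30,h)),((-55,-30,h),(0,-30,h)),((-55,30,h),(-55,30,-51))]
CT=[((-55,30,h),(-55,-5,h))]
E
cat > chk.py <<'E'
from held import *
import sys
o=get_obs();print(o["t"],o["joint_pos"].round(3),o["ft_force"].round(2),topress(o["tcp_pos"]).round(1))
t=camera("top");s=camera("scene");ims=dict(top=t,scene=s)
M=R.from_rotvec(o["ee_rot"]).as_matrix();g=o["tcp_pos"]+.003*M[:,2]
z=M[:,2];yaw=np.arctan2(z[1],z[0]);Rw=R.from_rotvec([0,0,yaw])
c0=g-Rw.apply([-.036,0,.007]);x0=np.r_[c0,0,0,yaw]
reg=np.array([.05,.05,.05,.3,.3,.3])
def show(n,x): 
    Rm=R.from_rotvec(x[3:]).as_matrix();print(n,"press mm",topress(x[:3]).round(1),"yaw",np.degrees(np.arctan2(Rm[1,0],Rm[0,0])).round(2),"xtilt",np.degrees(np.arcsin(Rm[2,0])).round(2),"ytilt",np.degrees(np.arcsin(Rm[2,1])).round(2))
x,m,n=fit6(ims,dict(top=HT,scene=HS),x0,SH,reg=reg);show("prior",x0);show("held",x);print(m,n)
xs,m,n=fit6(ims,dict(scene=HS),x,SH,reg=np.array([.05,.05,.002,.3,.3,.3]));show("held scene",xs)
xt,m,n=fit6(ims,dict(top=HT),x,SH,reg=np.array([.05,.05,.002,.02,.02,.3]));show("held top",xt)
y0=np.r_[press([0,0,79]),0,0,PQ[2]];rc=np.array([.05,.05,.0005,.003,.003,.3])
y,m,n=fit6(ims,dict(scene=CS,top=CT),y0,SH,reg=rc);show("high",y);print(m,n)
y2,m,n=fit6(ims,dict(scene=CS),y0,SH,reg=rc);show("high scene",y2);print(m,n)
def ov(c,im,w,k,name,LL):
    ob=cv2.resize(im,None,fx=k,fy=k,interpolation=cv2.INTER_CUBIC)
    for E,x,col in LL:
        for a,b in E:
            p=proj(c,R.from_rotvec(x[3:]).apply(np.array([a,b])/1e3)+x[:3])+SH[c];p=((p+.5)*k*16).astype(int);cv2.line(ob,tuple(p[0].tolist()),tuple(p[1].tolist()),col,1,cv2.LINE_AA,4)
    cv2.imwrite(name,ob[w[1]*k:w[3]*k,w[0]*k:w[2]*k])
ov("scene",s,(240,230,380,320),5,"pics/hs%s.png"%sys.argv[1],[(HS,x,(0,0,255)),(CS,y,(255,0,0))]);ov("top",t,(180,150,270,250),6,"pics/ht%s.png"%sys.argv[1],[(HT,x,(0,0,255)),(CT,y,(255,0,0))])
cv2.imwrite("pics/top_%s.png"%sys.argv[1],t);cv2.imwrite("pics/scene_%s.png"%sys.argv[1],s)
E
python3 chk.py a
```

```text
6.7 [ 0.776  0.07  -0.146  1.49  -0.687  1.794] [ 0.8   0.31 -3.48] [-163.2   -1.   140.3]
prior press mm [-125.3   -0.8  131. ] yaw -54.89 xtilt -0.0 ytilt 0.0
held press mm [-126.2   -2.5  124.2] yaw -54.6 xtilt -6.56 ytilt -1.96
0.18860644945783453 172
held scene press mm [-126.    -2.8  124.3] yaw -55.22 xtilt -7.65 ytilt -2.56
held top press mm [-126.6   -2.7  124.4] yaw -54.36 xtilt -6.54 ytilt -1.72
high press mm [ 1.5 -0.3 79. ] yaw -50.05 xtilt -0.0 ytilt 0.0
0.3627056773052892 116
high scene press mm [-4.  -0.8 79. ] yaw -55.13 xtilt -0.03 ytilt -0.04
0.31798868628019483 82
```

View pics/hsa.png

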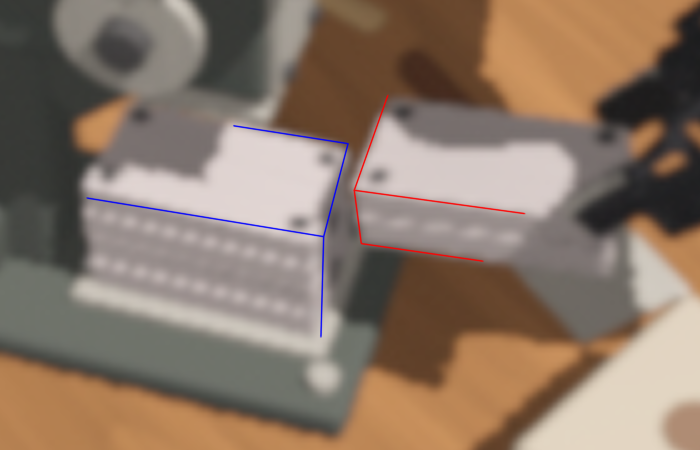

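View pics/hta.png

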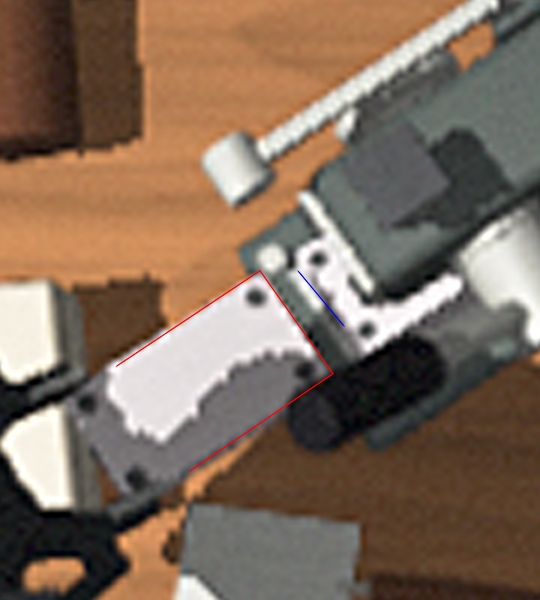

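```bash
python3 - <<'E'
from held import *
s=cv2.imread("pics/scene_a.png");t=cv2.imread("pics/top_a.png")
def ov(c,im,w,k,name,LL):
    ob=cv2.resize(im,None,fx=k,fy=k,interpolation=cv2.INTER_CUBIC)
    ob=cv2.convertScaleAbs(ob,alpha=.95)
    for E,x,col in LL:
        for a,b in E:
            p=proj(c,R.from_rotvec(x[3:]).apply(np.array([a,b])/1e3)+x[:3])+SH[c];p=((p+.5)*k*16).astype(int);cv2.line(ob,tuple(p[0].tolist()),tuple(p[1].tolist()),col,1,cv2.LINE_AA,4)
    return ob[w[1]*k:w[3]*k,w[0]*k:w[2]*k]
F=[((-55,30,17),(-55,-30,17)),((-55,30,17),(-55,30,-51)),((-55,30,17),(55,30,17)),((55,30,17),(55,30,-51))]
a=ov("scene",s,(250,245,320,310),10,"",[])
b=ov("scene",s,(250,245,320,310),10,"",[(F,np.r_[press([0,0,79]),0,0,PQ[2]],(0,0,255)),(F,np.r_[press([-4,-.8,79]),0,0,PQ[2]],(255,0,0))])
cv2.imwrite("pics/c1.png",a);cv2.imwrite("pics/c2.png",b)
E
```

```text
(no output)
```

View pics/c1.png

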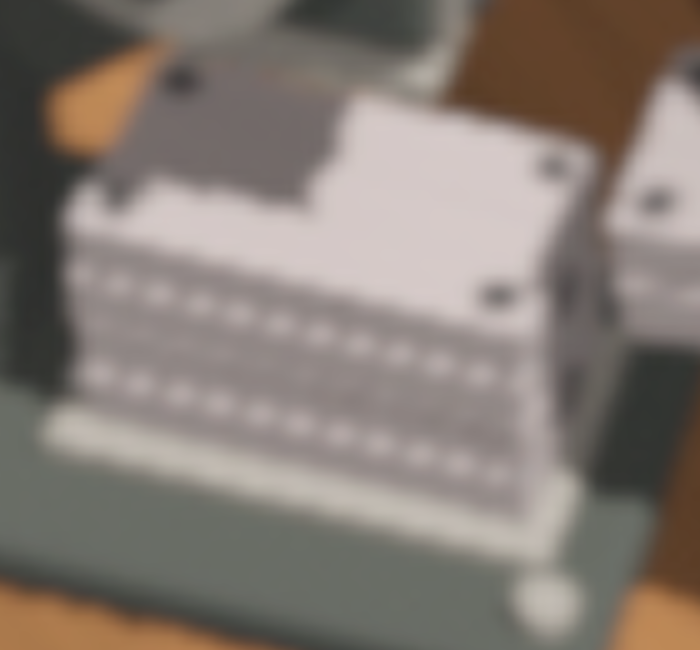

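View pics/c2.png

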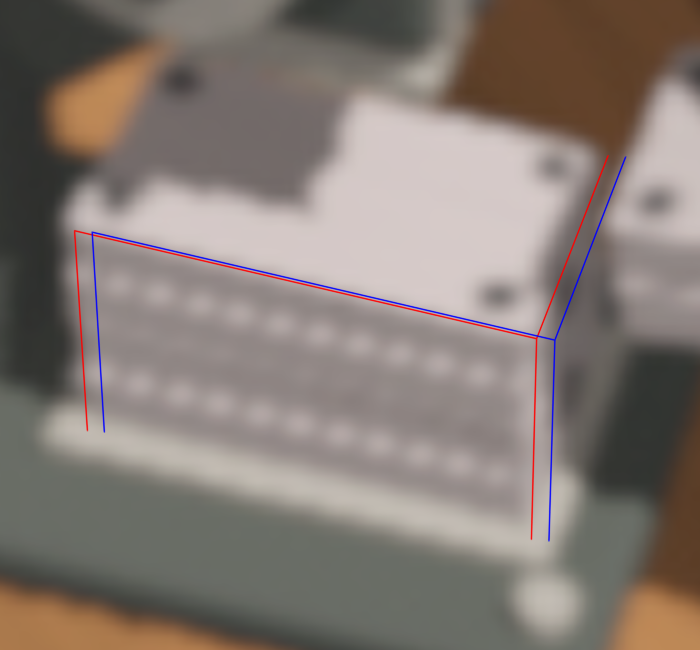

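```bash
cat > tgt.py <<'E'
from h import *
import sys,json
# case in tool frame, from the fit
def T(Rm,p): A=np.eye(4);A[:3,:3]=Rm;A[:3,3]=p;return A
def tool(o): return T(R.from_rotvec(o["ee_rot"]).as_matrix(),o["tcp_pos"])
def casepose(x,y,z,yaw=None,xt=0,yt=0):
    Rm=R.from_euler("ZYX",[PQ[2] if yaw is None else yaw,-np.radians(xt),np.radians(yt)]).as_matrix()
    return T(Rm,press([x,y,z]))
def save(C,o): json.dump((np.linalg.inv(tool(o))@C).tolist(),open("tc.json","w"))
def rel(o,D):
    C=np.array(json.load(open("tc.json")));X=np.linalg.inv(tool(o))@D@np.linalg.inv(C)
    return np.r_[R.from_matrix(X[:3,:3]).as_rotvec().round(3),(X[:3,3]*1e3).round(1)]
E
python3 - <<'E'
from tgt import *
o=get_obs();M=tool(o)[:3,:3];print("tool y z-comp deg",np.degrees(np.arcsin(M[2,1])),"lean",np.degrees(np.arccos(-M[2,2])))
save(casepose(-126.2,-2.0,124.2,np.radians(-54.9),-6.6,-1.0),o)
for p in((-126,0,122),(-100,0,122),(0,0,122)): print(p,rel(o,casepose(*p)))
E
```

```text
tool y z-comp deg 0.3765339040631384 lean 39.985580531259686
(-126, 0, 122) [-0.012 -0.115  0.015  5.2    1.9    4.1  ]
(-100, 0, 122) [-1.20e-02 -1.15e-01  1.50e-02 -1.47e+01  2.00e+00  2.08e+01]
(0, 0, 122) [-1.20e-02 -1.15e-01  1.50e-02 -9.13e+01  2.50e+00  8.51e+01]
```

Emit:
move_arm(
  steps="-0.006 -0.06 0.008 2.5 1 2 50;-0.012 -0.115 0.015 5.2 1.9 4.1 50;-0.012 -0.115 0.015 5.2 1.9 4.1 50;-0.012 -0.115 0.015 5.2 1.9 4.1 50",
)

```text
t: 7.2
tcp_pos: [0.4809, 0.2185, 0.1328]
ee_rot: [1.117, 2.096, -0.45]
ft_force: [0.0, 0.5, -3.3]
width: 0.0553
```

```bash
sed -i 's/^c0=.*/import json;from tgt import tool;Cw=tool(o)@np.array(json.load(open("tc.json")));c0=Cw[:3,3];x0=np.r_[c0,R.from_matrix(Cw[:3,:3]).as_rotvec()]/; s/;x0=np.r_\[c0,0,0,yaw\]//' chk.py; sed -i 's/^CT=.*/CT=[]/' held.py; sed -i 's/dict(scene=CS,top=CT)/dict(scene=CS)/' chk.py; python3 chk.py b
```

```text
7.2 [ 0.823  0.116 -0.158  1.502 -0.791  1.889] [ 0.04  0.47 -3.28] [-164.6    0.6  132.8]
prior press mm [-1.262e+02 -1.000e-01  1.214e+02] yaw -55.07 xtilt -0.08 ytilt -0.06
held press mm [-126.    -0.9  121.9] yaw -55.26 xtilt -1.92 ytilt -2.03
0.1848483797570241 173
held scene press mm [-125.7   -1.   122. ] yaw -54.47 xtilt -1.43 ytilt -2.32
held top press mm [-126.4   -0.8  122. ] yaw -55.69 xtilt -1.91 ytilt -1.89
high press mm [ 1.7 -0.3 79. ] yaw -51.52 xtilt -0.0 ytilt -0.01
0.2566517201267575 86
high scene press mm [ 1.7 -0.3 79. ] yaw -51.52 xtilt -0.0 ytilt -0.01
0.2566517201267575 86
```

View pics/hsb.png

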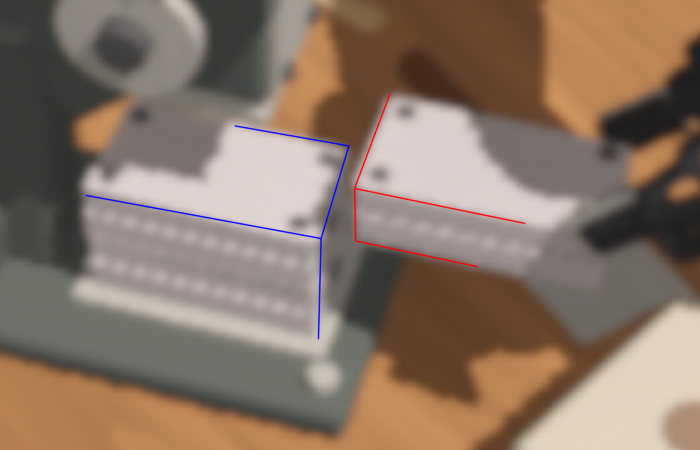

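```bash
python3 - <<'E'
from tgt import *
o=get_obs()
save(casepose(-126,-.8,121.9,np.radians(-55.1),-1.6,-1.2),o)
for p in((-100,0,122.5),(-50,0,122.5),(-10,0,122.5),(0,0,122.5)): print(p,rel(o,casepose(*p)))
E
```

```text
(-100, 0, 122.5) [-1.50e-02 -2.80e-02  1.50e-02 -1.73e+01  8.00e-01  1.89e+01]
(-50, 0, 122.5) [-1.50e-02 -2.80e-02  1.50e-02 -5.17e+01  1.20e+00  5.52e+01]
(-10, 0, 122.5) [-1.50e-02 -2.80e-02  1.50e-02 -7.93e+01  1.50e+00  8.43e+01]
(0, 0, 122.5) [-1.50e-02 -2.80e-02  1.50e-02 -8.62e+01  1.60e+00  9.15e+01]
```

Emit:
move_arm(
  steps="-0.015 -0.028 0.015 -10 0.8 10 50;-0.015 -0.028 0.015 -17.3 0.8 18.9 50;-0.015 -0.028 0.015 -30 1 32 50;-0.015 -0.028 0.015 -42 1.1 44.5 50;-0.015 -0.028 0.015 -51.7 1.2 55.2 50;-0.015 -0.028 0.015 -60 1.3 64 50;-0.015 -0.028 0.015 -69 1.4 73.5 50;-0.015 -0.028 0.015 -76 1.5 80.5 50;-0.015 -0.028 0.015 -79.3 1.5 84.3 50;-0.015 -0.028 0.015 -79.3 1.5 84.3 50;-0.015 -0.028 0.015 -79.3 1.5 84.3 50",
)

```text
t: 8.4
tcp_pos: [0.5476, 0.1238, 0.1327]
ee_rot: [1.112, 2.06, -0.439]
ft_force: [-0.1, 1.0, -3.7]
width: 0.0558
```

```bash
python3 - <<'E'
from tgt import *
o=get_obs();print(o["t"],o["ft_force"].round(2),topress(o["tcp_pos"]))
C=tool(o)@np.array(json.load(open("tc.json")));print(topress(C[:3,3]),R.from_matrix(C[:3,:3]).as_euler("ZYX",degrees=True))
s=camera("scene");t=camera("top");cv2.imwrite("pics/scene_c.png",s)
crop(s,235,200,365,310,6,"pics/c3.png");crop(t,180,140,310,240,6,"pics/c3t.png")
E
```

```text
8.4 [-0.11  0.99 -3.66] [-48.67162518   1.13320379 132.72889008]
[-10.13556235  -0.25776359 122.17328421] [-5.50927411e+01 -6.82573025e-02 -3.37865932e-02]
```

View pics/c3.png

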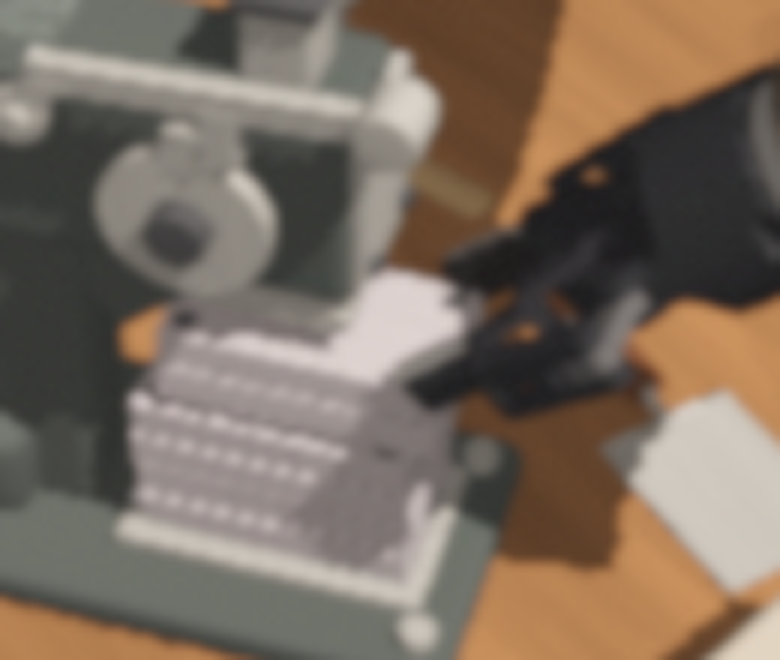

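View pics/c3t.png

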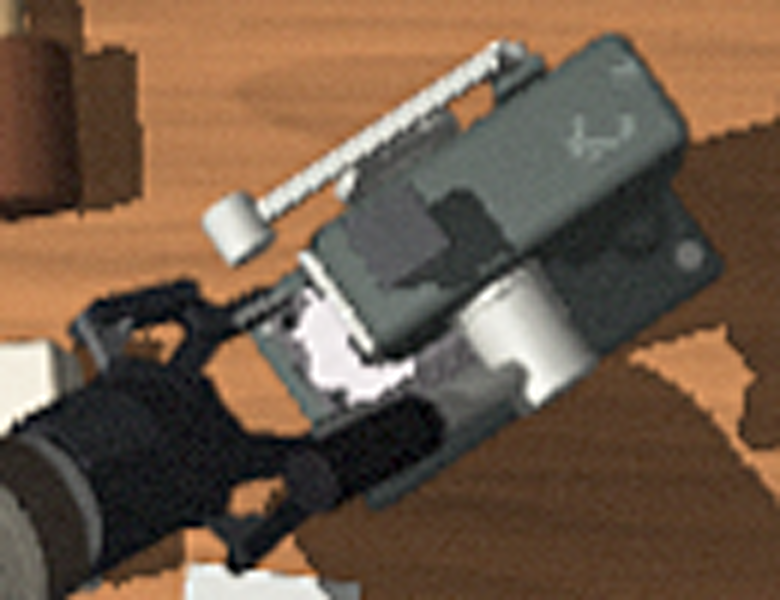

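```bash
python3 - <<'E'
from tgt import *
o=get_obs()
for p in((-5,0,122),(0,0,122),(0,0,116)): print(p,rel(o,casepose(*p)))
E
```

```text
(-5, 0, 122) [ 0.0e+00  1.0e-03  1.0e-03 -3.6e+00  1.0e-01  4.1e+00]
(0, 0, 122) [ 0.0e+00  1.0e-03  1.0e-03 -6.9e+00  2.0e-01  7.8e+00]
(0, 0, 116) [ 0.00e+00  1.00e-03  1.00e-03 -2.40e+00 -1.00e-01  1.18e+01]
```

Emit:
move_arm(
  steps="0 0.001 0.001 -3.6 0.1 4.1 50;0 0.001 0.001 -6.9 0.2 7.8 50;0 0.001 0.001 -4.7 0 9.8 50;0 0.001 0.001 -2.4 -0.1 11.8 50;0 0.001 0.001 -2.4 -0.1 11.8 50;0 0.001 0.001 -2.4 -0.1 11.8 50",
)

```text
t: 9.1
tcp_pos: [0.5537, 0.1152, 0.1267]
ee_rot: [1.112, 2.06, -0.439]
ft_force: [-1.0, -1.5, -0.8]
width: 0.0557
```

```bash
python3 - <<'E'
from tgt import *
o=get_obs();print(o["t"],o["ft_force"].round(2),topress(o["tcp_pos"]))
C=tool(o)@np.array(json.load(open("tc.json")));print(topress(C[:3,3]),R.from_matrix(C[:3,:3]).as_euler("ZYX",degrees=True))
s=camera("scene");cv2.imwrite("pics/scene_d.png",s)
crop(s,240,220,330,305,8,"pics/c4.png")
for p in((0,0,114),(0,0,112)): print(p,rel(o,casepose(*p)))
E
```

```text
9.1 [-0.99 -1.54 -0.8 ] [-38.13324568   1.27142755 126.71220384]
[  0.39777175  -0.13025257 116.1396104 ] [-5.51198670e+01 -4.44685735e-02  6.90694504e-03]
(0, 0, 114) [-0.0e+00  1.0e-03 -0.0e+00  1.8e+00  0.0e+00  1.1e+00]
(0, 0, 112) [-0.0e+00  1.0e-03 -0.0e+00  3.3e+00 -1.0e-01  2.5e+00]
```

View pics/c4.png

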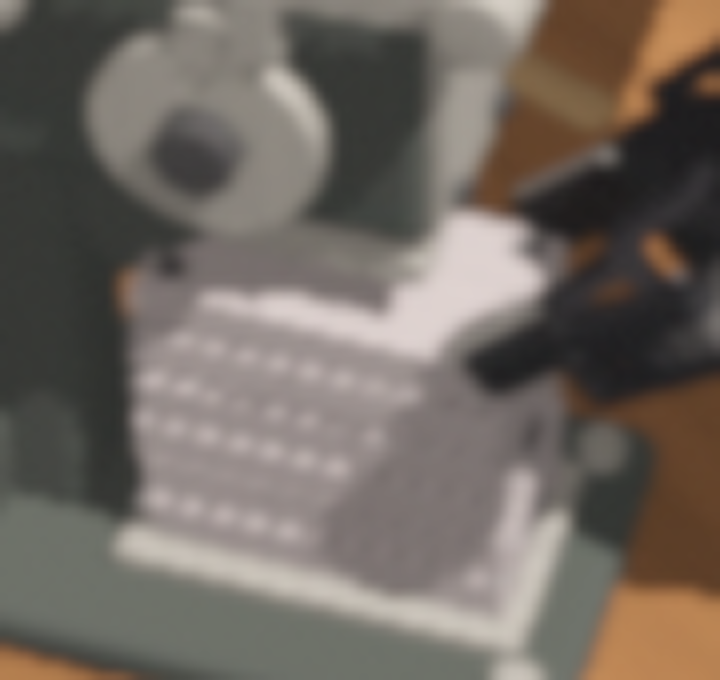

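Emit:
move_arm(
  steps="0 0.001 0 1.2 0 0.9 50;0 0.001 0 2.2 0 1.6 50;0 0.001 0 2.6 0 1.8 50;0 0.001 0 2.6 0 1.8 50;0 0.001 0 2.6 0 1.8 50",
)

```text
t: 9.65
tcp_pos: [0.554, 0.1152, 0.1262]
ee_rot: [1.111, 2.058, -0.438]
ft_force: [-9.5, -1.3, 16.4]
width: 0.0558
```

```bash
cat > st.py <<'E'
from tgt import *
import sys
o=get_obs();print(o["t"],o["ft_force"].round(2),o["ft_torque"].round(2),topress(o["tcp_pos"]).round(1),o["width"])
C=tool(o)@np.array(json.load(open("tc.json")));print(topress(C[:3,3]).round(1),R.from_matrix(C[:3,:3]).as_euler("ZYX",degrees=True).round(2))
s=camera("scene");t=camera("top");cv2.imwrite("pics/scene_%s.png"%sys.argv[1],s);cv2.imwrite("pics/top_%s.png"%sys.argv[1],t)
crop(s,240,220,330,305,8,"pics/cs_%s.png"%sys.argv[1])
E
python3 st.py e
```

```text
9.65 [-9.51 -1.3  16.38] [-1.82  1.04 -1.45] [-38.    1.5 126.2] 0.05582040331643284
[  0.6   0.2 115.7] [-55.09  -0.17   0.06]
```

View pics/cs_e.png

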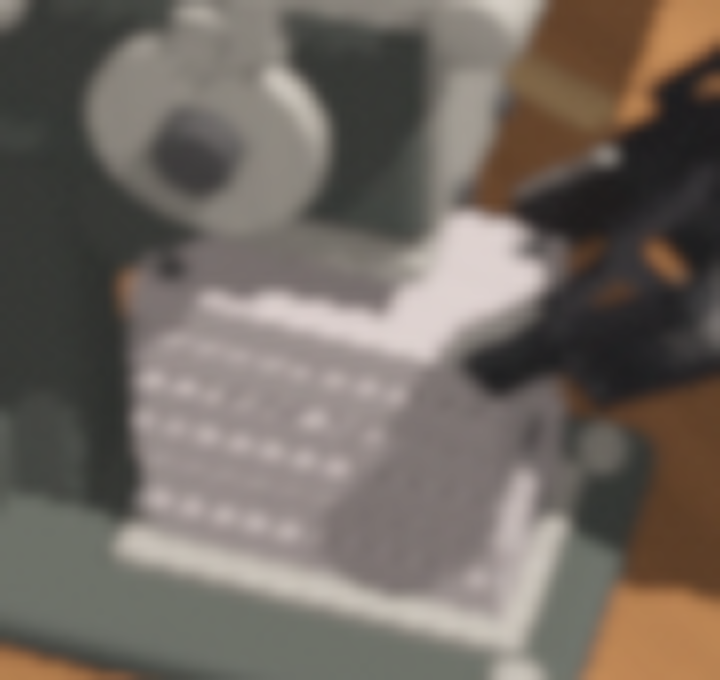

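Emit:
move_arm(
  steps="0 0 0 -1 0 -1 50;0 0 0 -1 0 -1 50;0 0 0 -1 0 -1 50",
)

```text
t: 10.05
tcp_pos: [0.5538, 0.1153, 0.1264]
ee_rot: [1.112, 2.059, -0.438]
ft_force: [-4.6, -1.3, 8.4]
width: 0.0556
```

```bash
python3 st.py f
```

```text
10.05 [-4.6  -1.26  8.37] [-0.79  0.73 -0.72] [-38.2   1.4 126.4] 0.05563571131718982
[  0.4   0.  115.9] [-5.512e+01 -9.000e-02  5.000e-02]
```

Emit:
move_arm(
  steps="0 0 0 -0.5 0 -0.5 62;0 0 0 -0.5 0 -0.5 68;0 0 0 -0.5 0 -0.5 78;0 0 0 -0.5 0 -0.5 85;0 0 0 -0.5 0 -0.5 85",
)

```text
t: 10.65
tcp_pos: [0.5535, 0.1157, 0.1255]
ee_rot: [1.113, 2.061, -0.438]
ft_force: [-0.5, -0.0, -0.1]
width: 0.0845
```

```bash
python3 st.py g
```

```text
10.65 [-0.51 -0.04 -0.14] [ 0.56  0.46 -0.01] [-38.7   1.3 125.5] 0.08447218989251906
[-1.000e-01 -1.000e-01  1.149e+02] [-5.512e+01  3.000e-02  0.000e+00]
```

View pics/cs_g.png

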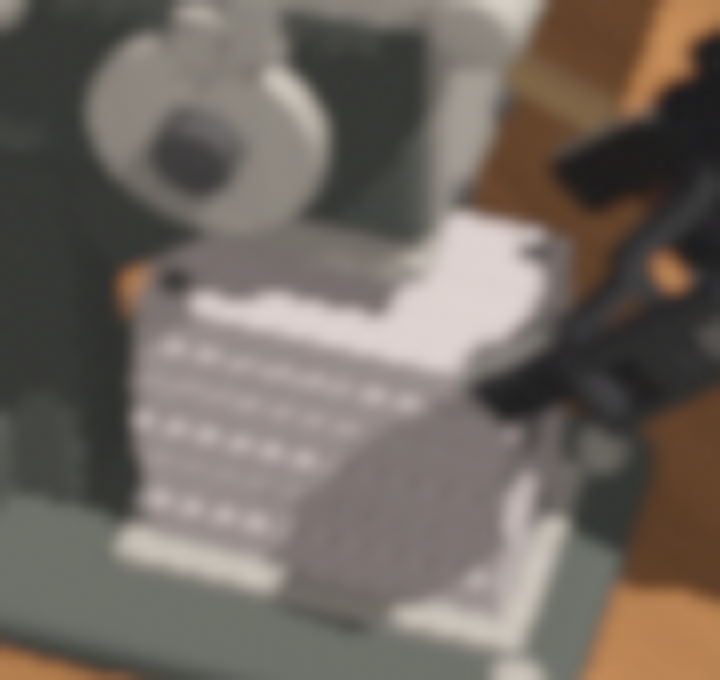

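Emit:
move_arm(
  steps="0 0 0 0 0 -15 85;0 0 0 0 0 -45 85;0 0 0 0 0 -85 85;0 0 0 0 0 -130 85;0 0 0 0 0 -160 85;0 0 0 0 0 -160 85;0 0 0 0 0 -160 85",
)

```text
t: 11.45
tcp_pos: [0.4822, 0.2115, 0.232]
ee_rot: [1.112, 2.062, -0.437]
ft_force: [-0.2, 0.3, -0.9]
width: 0.0851
```

```bash
python3 st.py h; python3 - <<'E'
from held import *
s=cv2.imread("pics/scene_h.png");t=cv2.imread("pics/top_h.png");ims=dict(scene=s,top=t)
# column of three: fit per case vertical edges; overlay 3 boxes at (0,0)
k=8;w=(240,215,330,310)
ob=cv2.resize(s,None,fx=k,fy=k,interpolation=cv2.INTER_CUBIC)
h=17
for z,col in((45,(0,255,0)),(79,(255,0,0)),(113,(0,0,255))):
    E=[((-55,30,h),(55,30,h)),((-55,30,h),(-55,-30,h)),((-55,30,h),(-55,30,-h)),((55,30,h),(55,30,-h)),((-55,-30,h),(-55,-30,-h))]
    for a,b in E:
        p=proj("scene",tw(PQ,(np.array([a,b])+[0,0,z])/1e3))+[-.3,.6];p=((p+.5)*k*16).astype(int);cv2.line(ob,tuple(p[0].tolist()),tuple(p[1].tolist()),col,1,cv2.LINE_AA,4)
cv2.imwrite("pics/col_h.png",ob[w[1]*k:w[3]*k,w[0]*k:w[2]*k])
crop(s,240,215,330,310,8,"pics/col_h0.png");crop(t,180,140,310,240,6,"pics/colt_h.png")
E
```

```text
11.45 [-0.17  0.27 -0.88] [ 0.54  0.46 -0.02] [-158.    -2.3  232. ] 0.08509494215427948
[-119.5   -3.7  221.4] [-5.505e+01  4.000e-02  1.000e-02]
```

View pics/col_h.png

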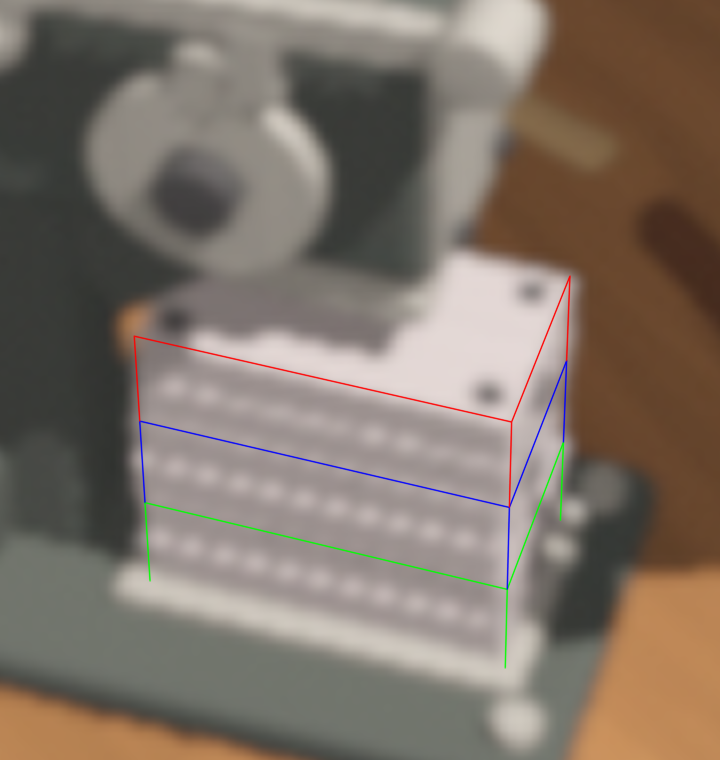

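View pics/col_h0.png

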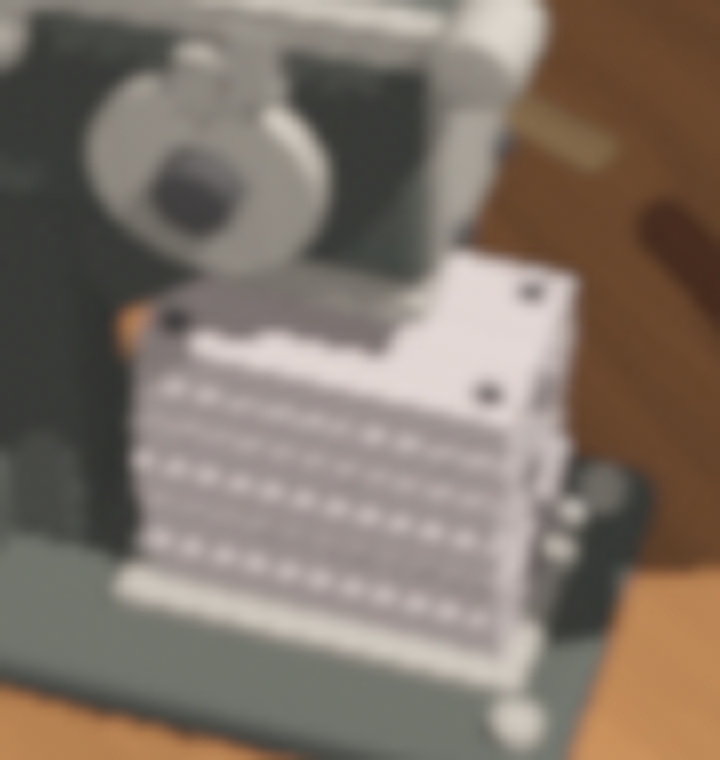

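View pics/colt_h.png

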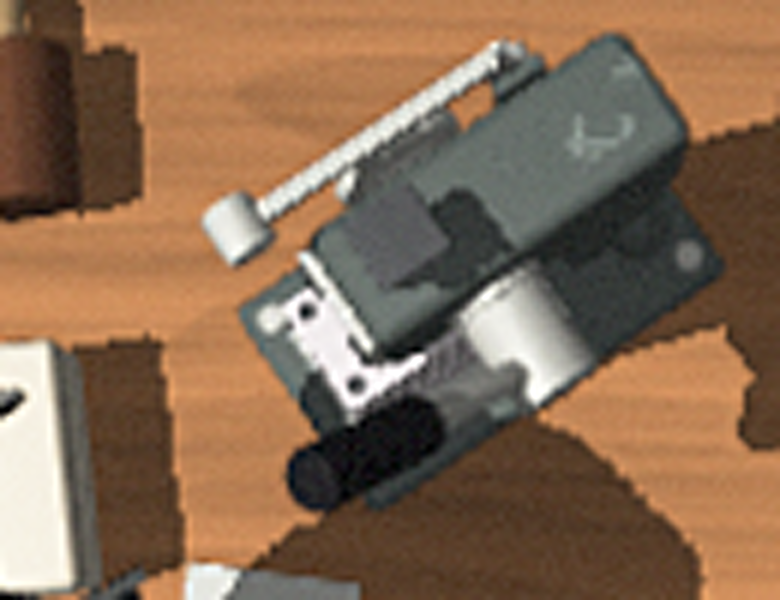

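The three cases look flush in the scene view, with their outlines at about (250–312, 250–298). In the top view the catch knob is still down at (220,178). Next, the closed fingers go under the knob.

```bash
python3 - <<'E'
from h import *
M=lean(PQ[2],60)
for p in((-124.5,46,276),(-72.5,46,245)): print(p,rows(M,press(p)),press(p))
E
```

```text
(-124.5, 46, 276) [ 2.00e-02 -2.08e-01 -4.20e-02 -5.30e+01  5.13e+01 -4.40e+00] [0.54099483 0.21162762 0.276     ]
(-72.5, 46, 245) [ 2.00e-02 -2.08e-01 -4.20e-02 -6.47e+01  5.04e+01  5.50e+01] [0.57074641 0.16897972 0.245     ]
```

Emit:
move_arm(
  steps="0.01 -0.1 -0.02 -26 26 -2 0;0.02 -0.208 -0.042 -53 51.3 -4.4 0;0.02 -0.208 -0.042 -53 51.3 -4.4 0;0.02 -0.208 -0.042 -53 51.3 -4.4 0;0.02 -0.208 -0.042 -53 51.3 -4.4 0;0.02 -0.208 -0.042 -53 51.3 -4.4 0",
  squeeze=30,
)

```text
t: 12.15
tcp_pos: [0.5403, 0.2117, 0.2774]
ee_rot: [0.995, 1.904, -0.571]
ft_force: [-0.0, -0.2, 0.6]
width: 0.0001
```

```bash
cat > st2.py <<'E'
from tgt import *
import sys
o=get_obs();M=tool(o)[:3,:3];print(o["t"],o["joint_pos"].round(2),o["ft_force"].round(2),topress(o["tcp_pos"]).round(1),"tip",topress(o["tcp_pos"]+.022*M[:,2]).round(1),o["width"].round(4))
s=camera("scene");t=camera("top");n=sys.argv[1];cv2.imwrite("pics/scene_%s.png"%n,s);cv2.imwrite("pics/top_%s.png"%n,t)
crop(s,220,150,370,300,5,"pics/cs_%s.png"%n);crop(t,170,120,300,240,6,"pics/ct_%s.png"%n)
E
python3 st2.py i
```

```text
Traceback (most recent call last):
  File "st2.py", line 3, in <module>
    o=get_obs();M=tool(o)[:3,:3];print(o["t"],o["joint_pos"].round(2),o["ft_force"].round(2),topress(o["tcp_pos"]).round(1),"tip",topress(o["tcp_pos"]+.022*M[:,2]).round(1),o["width"].round(4))
                                                                                                                                                                             ^^^^^^^^^^^^^^^^
AttributeError: 'float' object has no attribute 'round'
```

```bash
sed -i 's/o\["width"\].round(4)/round(o["width"],4)/' st2.py; python3 st2.py i
```

```text
12.15 [ 0.81  0.24  0.16  1.81 -1.01  1.95] [-0.04 -0.19  0.61] [-125.    45.5  277.4] tip [-105.9   45.6  266.4] 0.0001
```

View pics/cs_i.png

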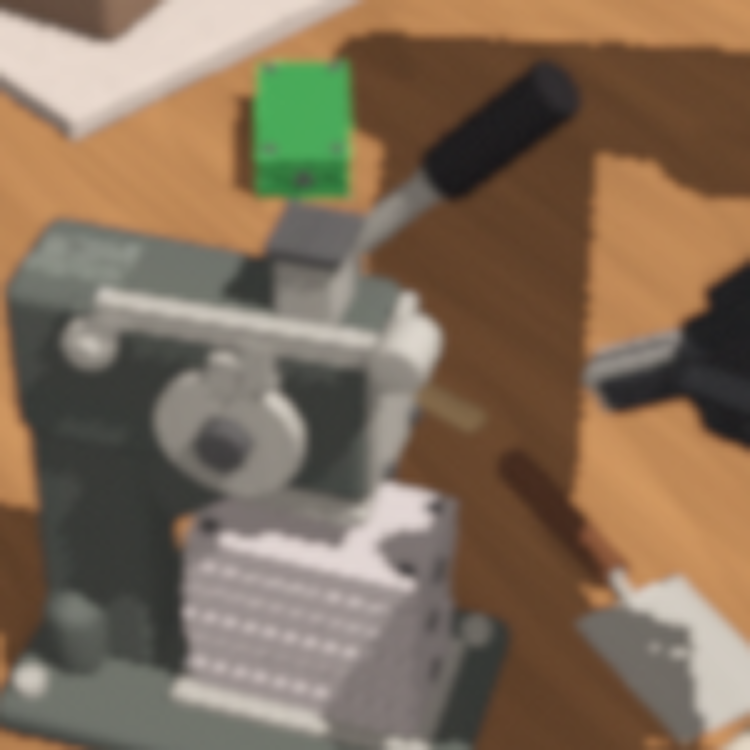

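View pics/ct_i.png

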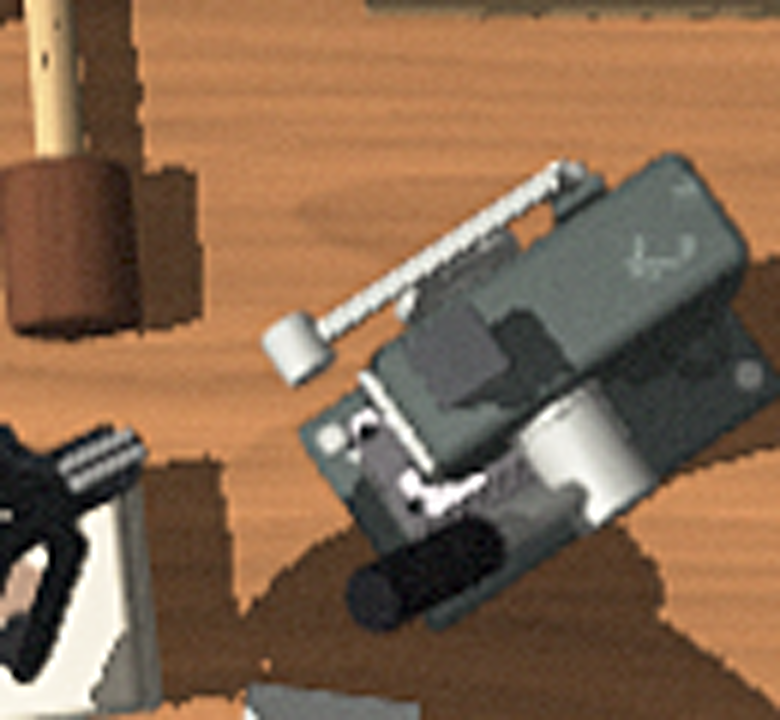

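Emit:
move_arm(
  steps="0 0 0 3 0.5 10 0;0 0 0 4 0.5 28 0;0 0 0 4 0.5 46 0;0 0 0 4 0.5 60 0;0 0 0 4 0.5 60 0;0 0 0 4 0.5 60 0",
)

```text
t: 12.85
tcp_pos: [0.5695, 0.1716, 0.2443]
ee_rot: [0.994, 1.904, -0.571]
ft_force: [0.1, 0.2, 0.1]
width: -0.0
```

```bash
python3 st2.py j
```

```text
12.85 [ 0.72  0.18  0.03  1.61 -1.04  1.79] [0.08 0.19 0.14] [-75.3  46.4 244.3] tip [-56.3  46.5 233.3] -0.0
```

View pics/cs_j.png

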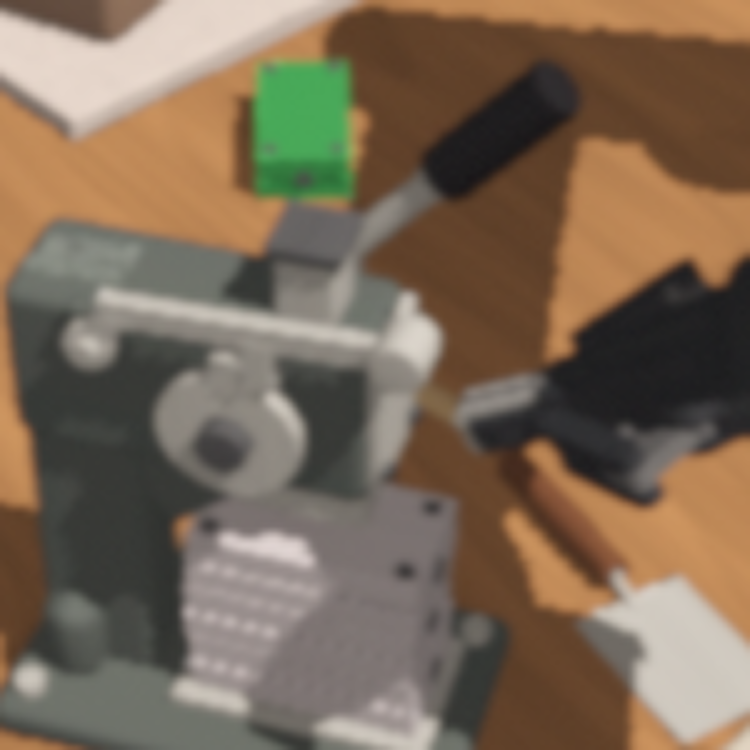

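View pics/ct_j.png

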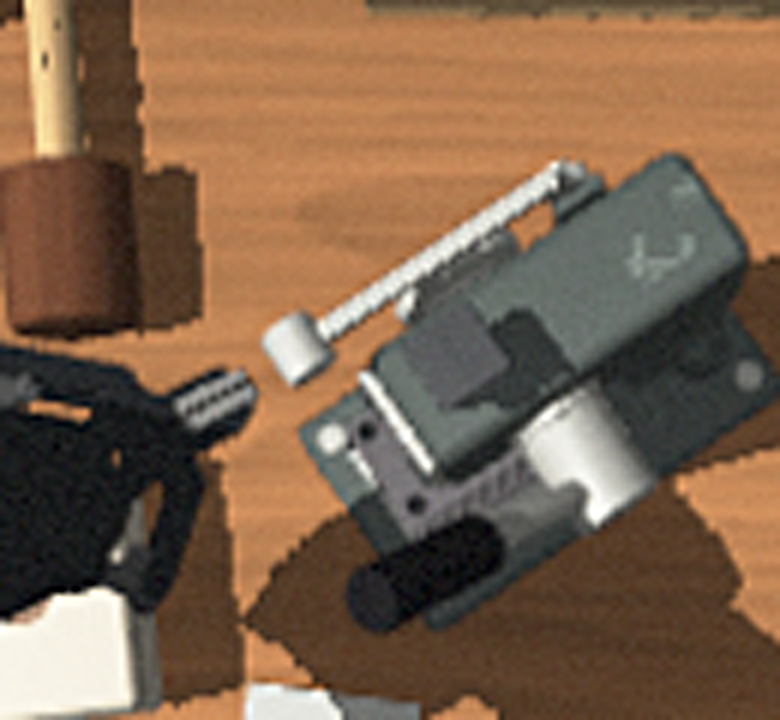

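```bash
python3 - <<'E'
from h import *
for p in((-56.3,46.5,233.3),(-75.3,46.4,244.3),(-52,43,266),(-52,55,266),(-52,31,266)):
    a=proj("top",press(p))[0]+[.5,0];b=proj("scene",press(p))[0]+[-.3,.8];print(p,((a-[170,120]+.5)*6).round(),((b-[220,150]+.5)*5).round())
E
```

```text
(-56.3, 46.5, 233.3) [294. 368.] [416. 439.]
(-75.3, 46.4, 244.3) [254. 389.] [462. 428.]
(-52, 43, 266) [297. 356.] [409. 370.]
(-52, 55, 266) [281. 332.] [401. 389.]
(-52, 31, 266) [314. 379.] [418. 351.]
```

The visible fingertips, (255,385) in the top crop, fall about 20 mm short of where tip_extent puts them. They sit near the TCP itself. I'm advancing 20 mm further along the tool axis.

Emit:
move_arm(
  steps="0 0 0 0 0 10 0;0 0 0 0 0 20 0;0 0 0 0 0 20 0;0 0 0 0 0 20 0",
)

```text
t: 13.35
tcp_pos: [0.5796, 0.1579, 0.234]
ee_rot: [0.993, 1.904, -0.571]
ft_force: [0.2, -0.4, 0.0]
width: 0.0
```

```bash
python3 st2.py k
```

```text
13.35 [ 0.69  0.17 -0.01  1.54 -1.04  1.73] [ 0.15 -0.36  0.03] [-58.4  46.9 234. ] tip [-39.3  47.  223. ] 0.0
```

View pics/cs_k.png

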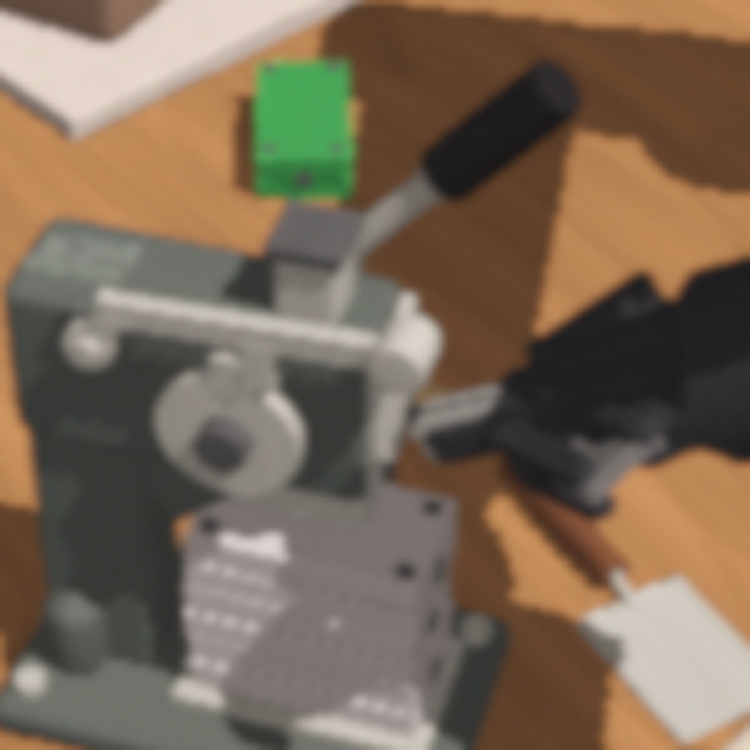

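View pics/ct_k.png

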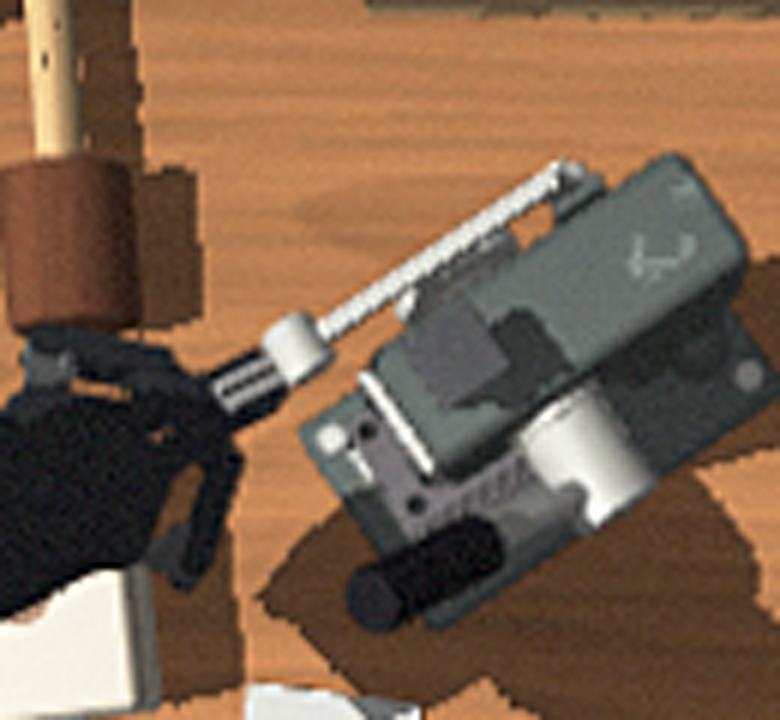

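Emit:
move_arm(
  steps="0 0 0 0 0 6 0;0 0 0 -5 0 7 0;0 0 0 -9 0 8 0;0 0 0 -14 0 8 0;0 0 0 -20 0 8 0;0 0 0 -26 0 8 0;0 0 0 -26 0 8 0;0 0 0 -26 0 8 0",
)

```text
t: 14.25
tcp_pos: [0.5914, 0.1409, 0.2527]
ee_rot: [0.994, 1.903, -0.572]
ft_force: [-0.0, 0.7, 0.5]
width: 0.0002
```

```bash
python3 st2.py l
```

```text
14.25 [ 0.65  0.14 -0.    1.51 -1.05  1.66] [-0.    0.7   0.46] [-37.7  46.8 252.7] tip [-18.6  46.9 241.7] 0.0002
```

View pics/cs_l.png

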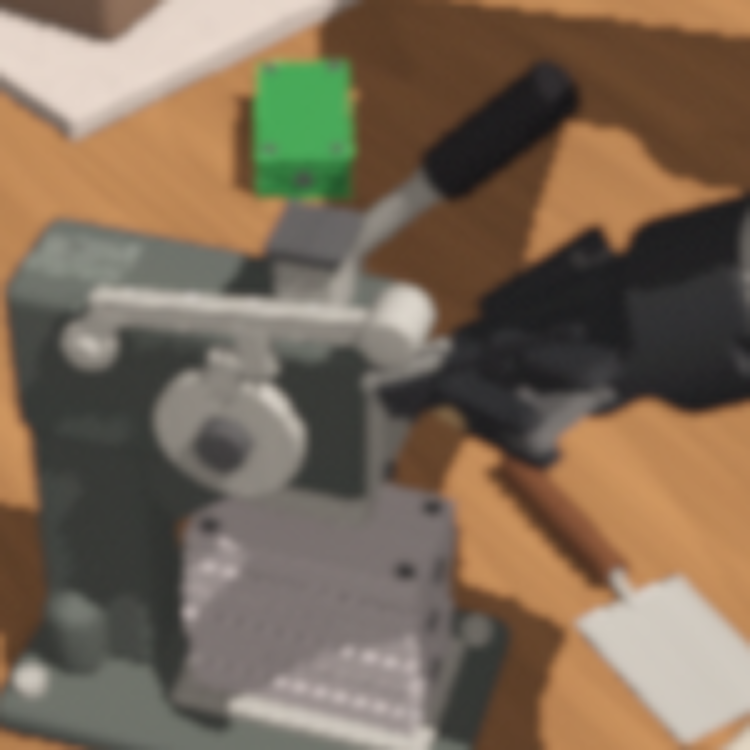

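The catch is rising: the knob went from about (410,345) to (405,318) in the crop. I'll keep lifting along the arc.

Emit:
move_arm(
  steps="0 0 0 -7 0 -1 0;0 0 0 -14 0 -2 0;0 0 0 -21 0 -3 0;0 0 0 -28 0 -5 0;0 0 0 -35 0 -7 0;0 0 0 -42 0 -9 0;0 0 0 -48 0 -11 0;0 0 0 -48 0 -11 0;0 0 0 -48 0 -11 0",
)

```text
t: 15.25
tcp_pos: [0.5996, 0.1292, 0.2998]
ee_rot: [0.993, 1.903, -0.571]
ft_force: [-0.6, -0.5, -0.2]
width: 0.0
```

```bash
python3 st2.py m
```

```text
15.25 [ 0.63  0.12  0.07  1.55 -1.05  1.61] [-0.65 -0.48 -0.21] [-23.4  46.9 299.8] tip [ -4.3  46.9 288.8] 0.0
```

View pics/cs_m.png

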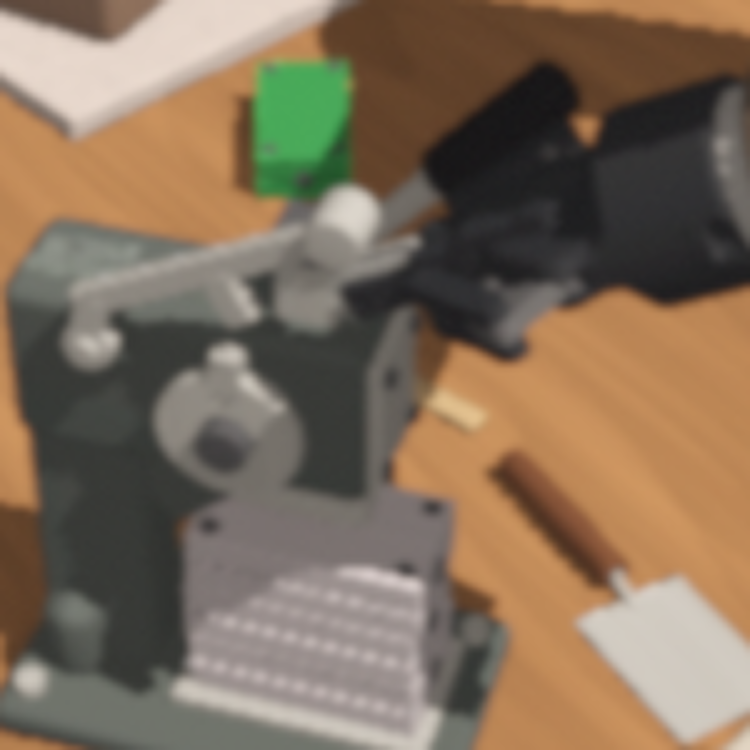

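The catch is now up, with the knob at crop (345,225) and its nose clear of the hub tooth. Next I'll slide out along the tool axis and go up and over to the lever.

Emit:
move_arm(
  steps="0 0 0 3 0 -5 0;0 0 0 6 0 -20 0;0 0 0 6 0 -50 0;0 0 0 6 0 -90 0;0 0 0 6 0 -130 0;0 0 0 6 0 -160 0;0 0 0 6 0 -160 0;0 0 0 6 0 -160 0",
)

```text
t: 16.15
tcp_pos: [0.5183, 0.2462, 0.3735]
ee_rot: [0.991, 1.905, -0.571]
ft_force: [0.5, 0.6, -0.8]
width: -0.0001
```

```bash
python3 st2.py n; python3 - <<'E'
from h import *
for th in(.3,.35,.4,.45,.5,.55,.6):
    a=np.arctan2(22,136)+th;p=(84-137.8*np.cos(a),43,244+137.8*np.sin(a))
    b=proj("scene",press(p))[0]+[-.3,.8];t=proj("top",press(p))[0]+[.5,0];print(th,((b-[220,150]+.5)*5).round(),((t-[170,120]+.5)*6).round())
X=R.from_rotvec([0,0,PQ[2]]).apply([1,0,0]);M=np.c_[np.cross(X,[0,0,-1.]),X,[0,0,-1.]]
o=get_obs()
for p in((-160,0,420),(-110,-60,420),(-63,-87,420),(-63,-87,313)): print(p,rows(M,press(p)),press(p))
E
```

```text
16.15 [ 0.88  0.32  0.43  2.1  -0.99  2.07] [ 0.5   0.57 -0.85] [-165.9   47.2  373.5] tip [-146.8   47.3  362.5] -0.0001
0.3 [380. 286.] [311. 321.]
0.35 [372. 272.] [315. 314.]
0.4 [363. 259.] [321. 306.]
0.45 [354. 245.] [327. 298.]
0.5 [343. 231.] [334. 289.]
0.55 [332. 218.] [342. 280.]
0.6 [321. 205.] [350. 271.]
(-160, 0, 420) [  0.816   0.815   1.412 -42.6   -46.5   -19.3  ] [0.48295666 0.2144243  0.42      ]
(-110, -60, 420) [   0.816    0.815    1.412  -67.7   -106.6     24.   ] [0.46235484 0.13908795 0.42      ]
(-63, -87, 420) [   0.816    0.815    1.412  -91.2   -133.6     64.7  ] [0.4671016  0.08509288 0.42      ]
(-63, -87, 313) [   0.816    0.815    1.412    1.5   -133.6    118.1  ] [0.4671016  0.08509288 0.313     ]
```

View pics/cs_n.png

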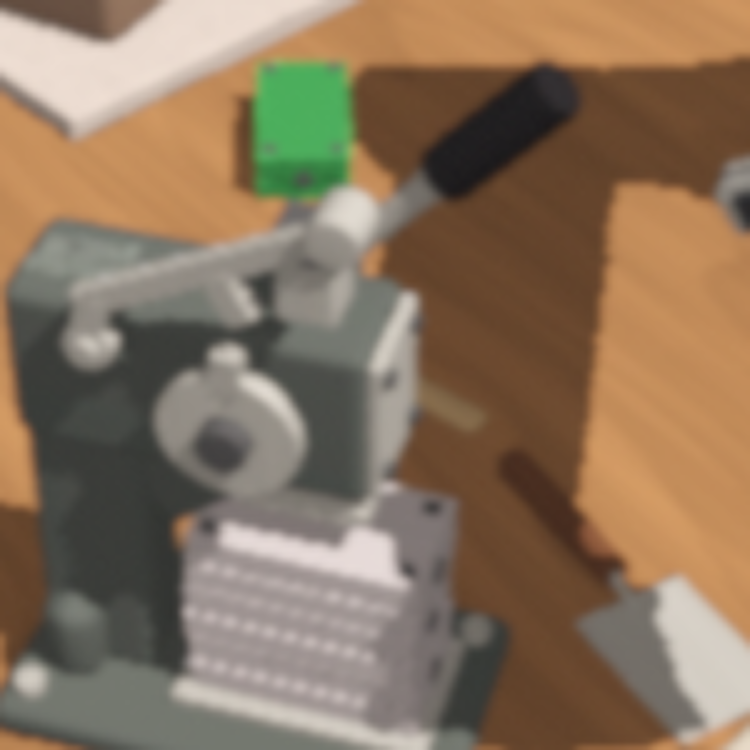

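View pics/ct_n.png

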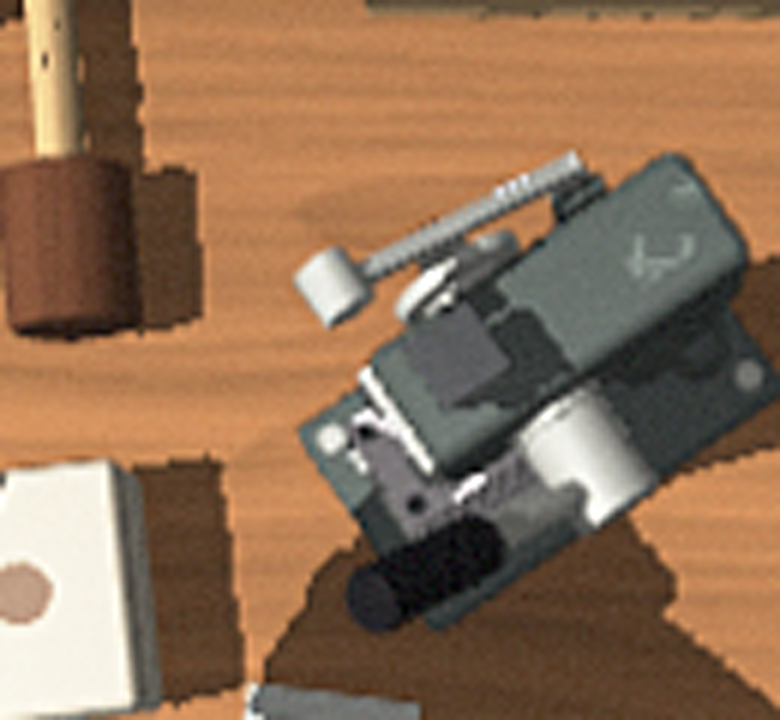

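```bash
cat >> h.py <<'E'
def lev(th,r=135,y=-68):
    a=np.radians(50)-th;return np.array([24-r*np.cos(a),y,210+r*np.sin(a)])
E
python3 - <<'E'
from h import *
for r in(90,135,165):
    p=lev(0,r);b=proj("scene",press(p))[0]+[-.3,.8];t=proj("top",press(p))[0]+[.5,0];print(r,p.round(),((b-[220,150]+.5)*5).round(),((t-[170,120]+.5)*6).round())
for y in(-23,-98):
    p=lev(0,135,y);b=proj("scene",press(p))[0]+[-.3,.8];t=proj("top",press(p))[0]+[.5,0];print(y,p.round(),((b-[220,150]+.5)*5).round(),((t-[170,120]+.5)*6).round())
E
```

```text
90 [-34. -68. 279.] [442. 179.] [483. 545.]
135 [-63. -68. 313.] [511. 124.] [417. 579.]
165 [-82. -68. 336.] [559.  85.] [371. 603.]
-23 [-63. -23. 313.] [483. 184.] [353. 486.]
-98 [-63. -98. 313.] [528.  86.] [460. 641.]
```

The handle turns out to lie along the arm: the projected points at r=90 and r=165 land on the black grip's two ends. So I'll grip across it with the jaws along press y.

```bash
python3 - <<'E'
from h import *
M=lean(PQ[2],20)
g=lev(0);zt=np.array([np.sin(np.radians(20)),0,-np.cos(np.radians(20))])
for d in(90,3): 
    p=g-d*zt;print(d,p.round(1),rows(M,press(p)),press(p))
E
```

```text
90 [-93.6 -68.  398. ] [ 1.000e-03  6.980e-01 -0.000e+00 -5.680e+01 -1.146e+02  4.920e+01] [0.46520077 0.12102596 0.39798834]
3 [-63.8 -68.  316.2] [ 1.000e-03  6.980e-01 -0.000e+00 -9.000e-01 -1.146e+02  1.158e+02] [0.4822254  0.09662173 0.31623508]
```

Emit:
move_arm(
  steps="0 0.15 0 -40 0 -10 60;0 0.3 0 -57 -40 10 60;0 0.45 0 -57 -75 30 60;0 0.6 0 -57 -100 45 60;0 0.698 0 -57 -114.6 49 60;0 0.698 0 -57 -114.6 49 60;0 0.698 0 -57 -114.6 49 60;0 0.698 0 -57 -114.6 49 60",
)

```text
t: 17.05
tcp_pos: [0.4652, 0.1214, 0.398]
ee_rot: [1.305, 2.502, -0.231]
ft_force: [0.4, 0.4, 0.7]
width: 0.0601
```

```bash
python3 st2.py o; python3 - <<'E'
from h import *
M=lean(PQ[2],20)
g=lev(0);zt=np.array([np.sin(np.radians(20)),0,-np.cos(np.radians(20))])
for d in(90,40,3): 
    p=g-d*zt;print(d,p.round(1),rows(M,press(p)))
t=cv2.imread("pics/top_o.png");crop(t,170,120,300,240,6,"pics/ct_o.png")
E
```

```text
17.05 [ 0.46 -0.04  0.35  1.91 -0.35  1.41] [0.37 0.36 0.68] [-93.9 -67.8 398. ] tip [-86.4 -67.8 377.3] 0.0601
90 [-93.6 -68.  398. ] [ 0.     0.001  0.002 -1.    -0.6    0.2  ]
40 [-76.5 -68.  351. ] [ 0.00e+00  1.00e-03  2.00e-03 -9.00e-01 -6.00e-01  5.02e+01]
3 [-63.8 -68.  316.2] [ 0.00e+00  1.00e-03  2.00e-03 -9.00e-01 -6.00e-01  8.72e+01]
```

View pics/ct_o.png

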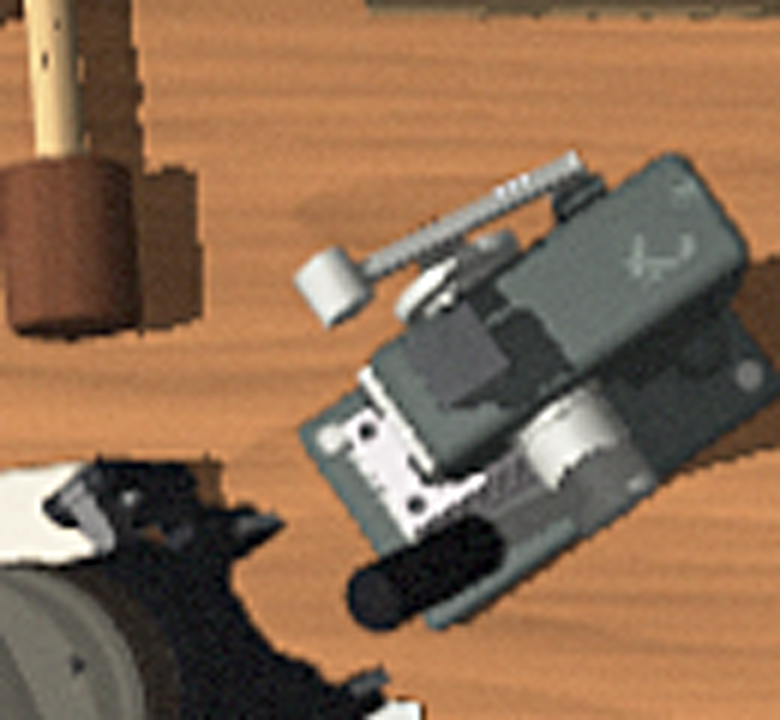

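View pics/cs_o.png

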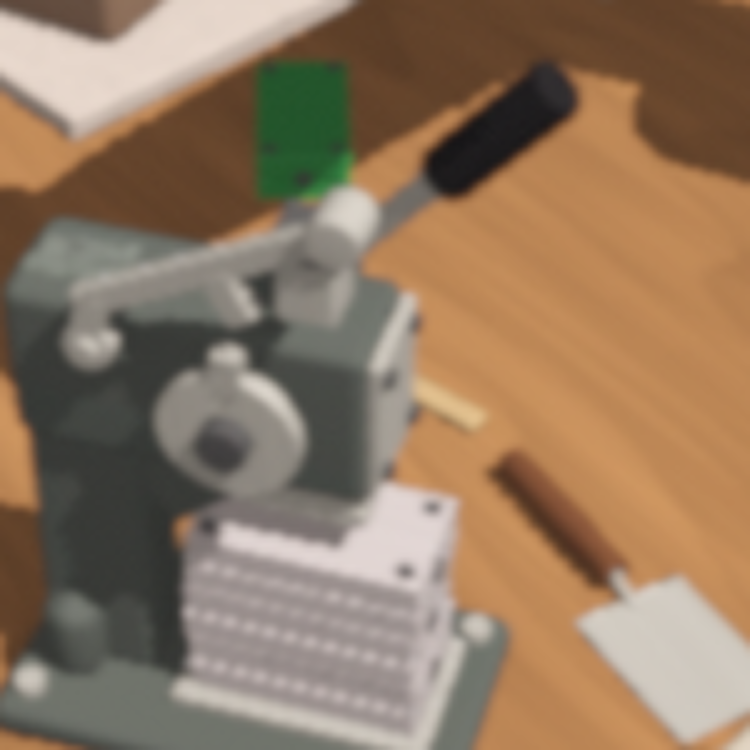

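Emit:
move_arm(
  steps="0 0.001 0.002 -1 -0.6 20 60;0 0.001 0.002 -1 -0.6 40 60;0 0.001 0.002 -1 -0.6 58 60;0 0.001 0.002 -1 -0.6 74 60;0 0.001 0.002 -1 -0.6 87 60;0 0.001 0.002 -1 -0.6 87 60;0 0.001 0.002 -1 -0.6 87 60",
)

```text
t: 17.85
tcp_pos: [0.4821, 0.0966, 0.3172]
ee_rot: [1.306, 2.503, -0.229]
ft_force: [-0.1, 0.0, 0.5]
width: 0.0598
```

```bash
python3 st2.py p
```

```text
17.85 [ 0.39 -0.11  0.12  1.72 -0.34  1.34] [-0.05  0.01  0.51] [-63.9 -68.1 317.2] tip [-56.4 -68.1 296.6] 0.0598
```

View pics/ct_p.png

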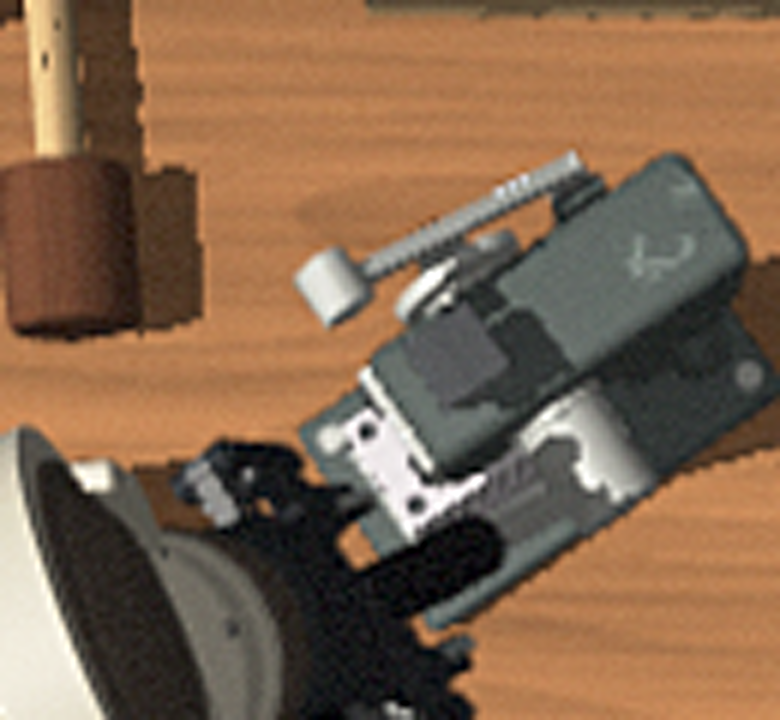

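View pics/cs_p.png

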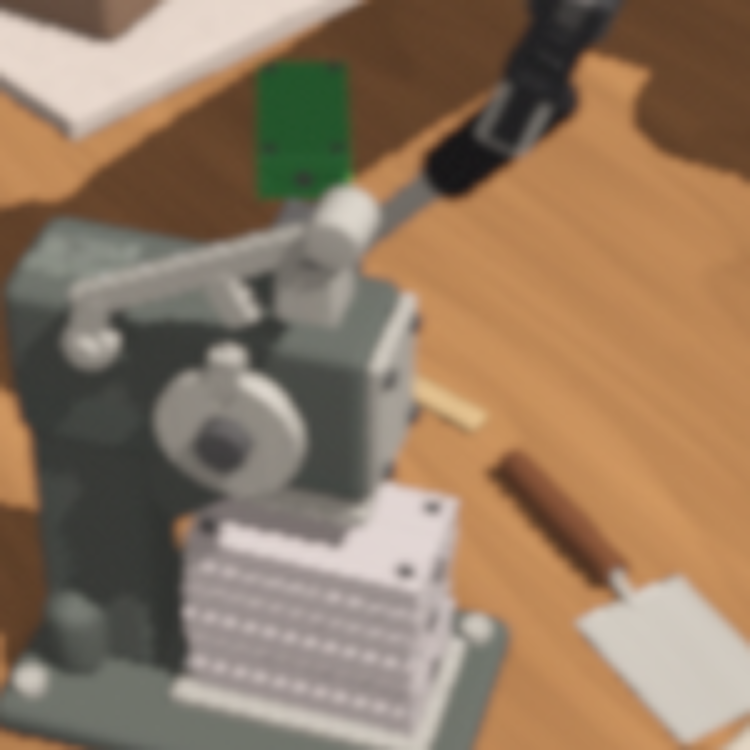

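The fingers straddle the handle at its centre, with the pad outline around crop (510,125). Gripping now.

Emit:
move_arm(
  steps="0 0 0 0 0 0 15;0 0 0 0 0 0 15;0 0 0 0 0 0 15;0 0 0 0 0 0 15;0 0 0 0 0 0 15;0 0 0 0 0 0 15",
  squeeze=50,
)

```text
t: 18.55
tcp_pos: [0.4822, 0.0963, 0.3179]
ee_rot: [1.307, 2.502, -0.226]
ft_force: [-1.6, 4.3, 5.4]
width: 0.026
```

```bash
cat > arc.py <<'E'
from h import *
import sys
o=get_obs();M=R.from_rotvec(o["ee_rot"]).as_matrix();f=R.from_rotvec([0,0,-PQ[2]]).apply(o["ft_force"])
g=o["tcp_pos"]+.003*M[:,2];gp=topress(g)
# lever angle from grip point
a=np.arctan2(gp[2]-210,24-gp[0]);th=np.radians(50)-a;r=np.hypot(gp[2]-210,24-gp[0])
tan=np.array([-np.sin(a),0,-np.cos(a)]);rad=np.array([-np.cos(a),0,np.sin(a)])
print("t",o["t"],"grip",gp.round(1),"th",th.round(3),"r",r.round(1),"F tangential(on tool)",(f@tan).round(1),"radial",(f@rad).round(1),"y",f[1].round(1),"w",round(o["width"],4))
for t2 in map(float,sys.argv[1:]):
    a2=np.radians(50)-(th+t2);p=np.array([24-r*np.cos(a2),gp[1],210+r*np.sin(a2)])
    d=R.from_rotvec([0,0,PQ[2]]).apply((p-gp));print(t2,(M.T@d).round(1))
E
python3 arc.py .1 .2 .3 .4 .5
```

```text
t 18.55 grip [-62.6 -68.2 315.1] th -0.009 r 136.2 F tangential(on tool) 0.0 radial 7.0 y 1.1 w 0.026
0.1 [12.6 -0.   5.2]
0.2 [24.6 -0.1 11.6]
0.3 [35.9 -0.1 19.2]
0.4 [46.4 -0.2 27.9]
0.5 [55.9 -0.2 37.5]
```

Emit:
move_arm(
  steps="0 0 0 6.3 0 2.5 15;0 0 0 12.6 0 5.2 15;0 0 0 18.7 0 8.3 15;0 0 0 24.6 0 11.6 15;0 0 0 30.3 0 15.3 15;0 0 0 35.9 0 19.2 15;0 0 0 35.9 0 19.2 15;0 0 0 35.9 0 19.2 15",
)

```text
t: 19.35
tcp_pos: [0.4662, 0.1193, 0.2878]
ee_rot: [1.307, 2.503, -0.224]
ft_force: [-7.3, 9.2, 8.1]
width: 0.0257
```

```bash
python3 arc.py .1 .2 .3 .4 .5; python3 st2.py q
```

```text
t 19.35 grip [-90.6 -68.2 285. ] th 0.293 r 136.9 F tangential(on tool) -0.3 radial 14.3 y -0.7 w 0.0257
0.1 [10.5 -0.   8.8]
0.2 [20.1 -0.1 18.5]
0.3 [28.7 -0.1 29.2]
0.4 [36.1 -0.2 40.7]
0.5 [42.4 -0.2 52.8]
19.35 [ 0.45 -0.14  0.04  1.69 -0.34  1.4 ] [-7.32  9.23  8.09] [-91.6 -68.2 287.8] tip [-84.1 -68.1 267.1] 0.0257
```

View pics/cs_q.png

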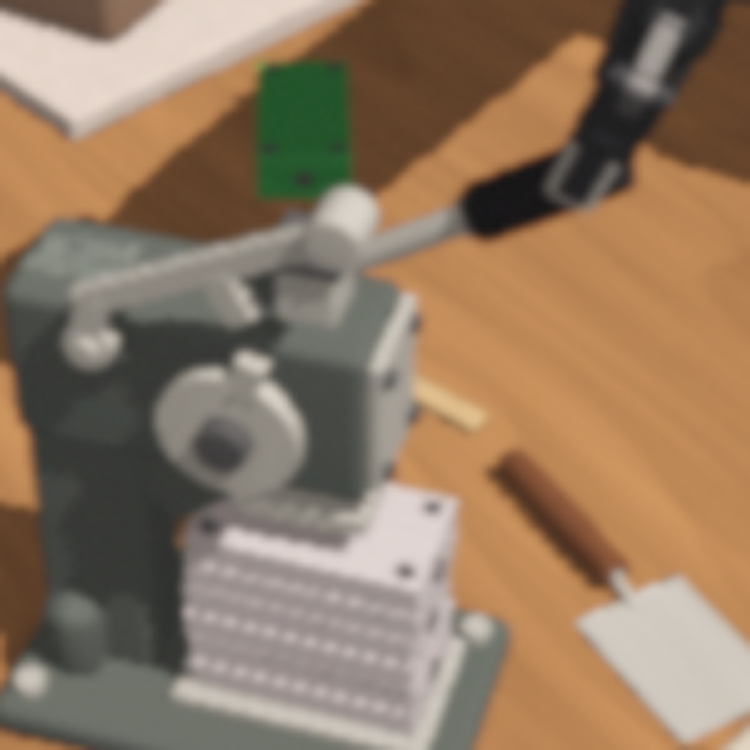

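Emit:
move_arm(
  steps="0 0 0 6.2 0 3.2 15;0 0 0 12 0 7.6 15;0 0 0 17.2 0 12.2 15;0 0 0 22.3 0 17 15;0 0 0 26.8 0 22 15;0 0 0 31 0 27.5 15;0 0 0 34.8 0 33.2 15;0 0 0 38.3 0 39 15;0 0 0 38.3 0 39 15;0 0 0 38.3 0 39 15",
)

```text
t: 20.45
tcp_pos: [0.4526, 0.1386, 0.2372]
ee_rot: [1.307, 2.507, -0.225]
ft_force: [-11.3, 13.5, 5.1]
width: 0.0257
```

```bash
python3 arc.py .1 .2 .3 .4
```

```text
t 20.45 grip [-114.1  -68.3  234.4] th 0.698 r 140.3 F tangential(on tool) -2.0 radial 18.2 y -1.5 w 0.0257
0.1 [ 6.3 -0.  12.5]
0.2 [11.4 -0.1 25.6]
0.3 [15.1 -0.1 39.1]
0.4 [17.5 -0.1 52.9]
```

Emit:
move_arm(
  steps="0 0 0 0 0 0 50;0 0 0 0 0 0 50;0 0 0 0 0 0 50;0 0 0 0 0 0 50;0 0 0 0 0 0 50",
)

```text
t: 20.95
tcp_pos: [0.4538, 0.1368, 0.2373]
ee_rot: [1.308, 2.502, -0.228]
ft_force: [0.1, 0.7, 0.1]
width: 0.0499
```

```bash
python3 arc.py .1; python3 st2.py r; python3 - <<'E'
from h import *
s=cv2.imread("pics/scene_r.png")
for th in(.6,.65,.7,.75,.8):
  print(th,[((proj("scene",press(lev(th,r)))[0]+[-.3,.8]-[220,150]+.5)*5).round().tolist() for r in(90,135,165)])
crop(s,290,150,400,240,7,"pics/r2.png")
E
```

```text
t 20.95 grip [-112.   -68.3  234.5] th 0.695 r 138.2 F tangential(on tool) -0.0 radial 0.5 y 0.4 w 0.0499
0.1 [ 6.3 -0.  12.3]
20.95 [ 0.5  -0.16 -0.08  1.61 -0.35  1.46] [0.05 0.66 0.12] [-113.1  -68.3  237.3] tip [-105.5  -68.3  216.6] 0.0499
0.6 [[502.0, 273.0], [601.0, 269.0], [669.0, 267.0]]
0.65 [[504.0, 281.0], [604.0, 282.0], [672.0, 282.0]]
0.7 [[506.0, 289.0], [606.0, 294.0], [674.0, 298.0]]
0.75 [[507.0, 297.0], [607.0, 307.0], [675.0, 313.0]]
0.8 [[508.0, 305.0], [607.0, 319.0], [675.0, 328.0]]
```

View pics/cs_r.png

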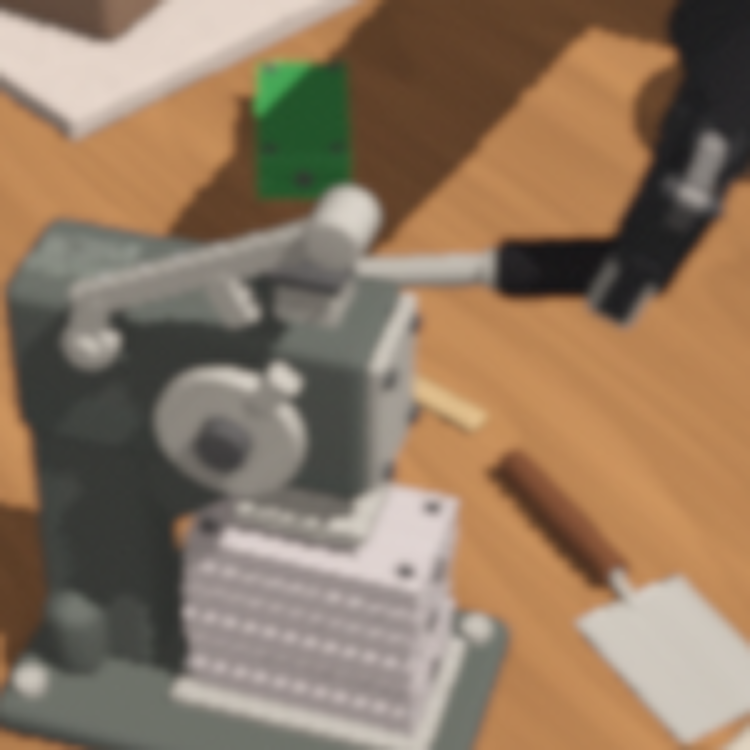

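The handle in the crop runs level from (500,268) to (600,268), so the lever is at about 0.6 rad. The pads had slid along it, which is why my estimate was higher. I'll let go, close the fingers and push down from above, where the force reads cleanly.

Emit:
move_arm(
  steps="0 0 0 0 0 -20 50;0 0 0 0 0 -45 50;0 0 0 0 0 -75 50;0 0 0 0 0 -75 0;0 0.1 0 0 0 -75 0;0 0.2 0 0 0 -75 0;0 0.349 0 0 0 -75 0;0 0.349 0 0 0 -75 0;0 0.349 0 0 0 -75 0",
  squeeze=40,
)

```text
t: 21.95
tcp_pos: [0.4395, 0.1569, 0.3072]
ee_rot: [1.457, 2.781, -0.0]
ft_force: [0.2, 0.3, -0.2]
width: 0.0001
```

```bash
python3 st2.py s; python3 - <<'E'
from h import *
M=lean(PQ[2],0)
for z in(300,285,270): print(z,rows(M,press((-108,-68,z))))
s=cv2.imread("pics/scene_s.png");crop(s,270,130,400,240,6,"pics/s_s.png")
E
```

```text
21.95 [ 0.34 -0.07  0.17  1.81 -0.    1.31] [ 0.17  0.32 -0.2 ] [-137.7  -68.6  307.2] tip [-137.6  -68.5  285.2] 0.0001
300 [ 1.00e-03  1.00e-03 -1.00e-03 -3.09e+01  5.00e-01  7.50e+00]
285 [ 1.00e-03  1.00e-03 -1.00e-03 -3.09e+01  4.00e-01  2.25e+01]
270 [ 1.00e-03  1.00e-03 -1.00e-03 -3.09e+01  4.00e-01  3.75e+01]
```

View pics/s_s.png

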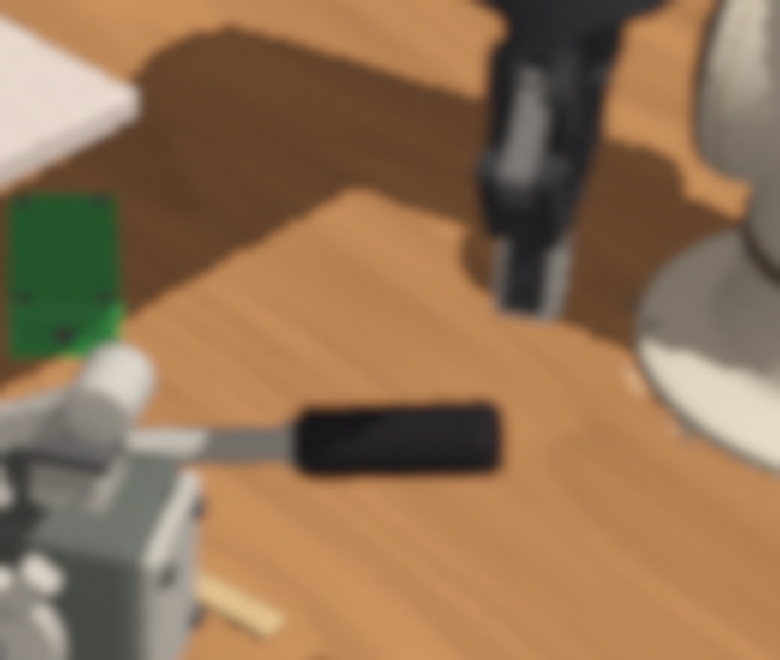

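```bash
python3 - <<'E'
from h import *
for z in(310,307,300,295,285): print(z,((proj("scene",press((-137.7,-68.6,z)))[0]+[-.3,.8]-[270,130]+.5)*6).round())
for th in(.56,.58,.6,.62): print(th,[((proj("scene",press(lev(th,r)))[0]+[-.3,.8]-[270,130]+.5)*6).round().tolist() for r in(90,165)],lev(th).round(1))
E
```

```text
310 [526. 312.]
307 [525. 320.]
300 [523. 336.]
295 [522. 348.]
285 [519. 371.]
0.56 [[301.0, 439.0], [499.0, 425.0]] [-104.5  -68.   251.5]
0.58 [[302.0, 443.0], [501.0, 432.0]] [-105.3  -68.   248.9]
0.6 [[303.0, 447.0], [503.0, 440.0]] [-106.   -68.   246.4]
0.62 [[304.0, 451.0], [505.0, 448.0]] [-106.7  -68.   243.7]
```

Emit:
move_arm(
  steps="0 0 0 -15 0.5 3 0;0 0 0 -31 0.5 7 0;0 0 0 -31 0.5 12 0;0 0 0 -31 0.5 17 0;0 0 0 -31 0.5 22 0;0 0 0 -31 0.5 26 0;0 0 0 -31 0.5 30 0;0 0 0 -31 0.5 30 0",
)

```text
t: 22.85
tcp_pos: [0.4569, 0.133, 0.2773]
ee_rot: [-1.454, -2.785, -0.002]
ft_force: [0.3, 0.7, 0.2]
width: 0.0002
```

```bash
cat > pf.py <<'E'
from h import *
import sys
o=get_obs();f=R.from_rotvec([0,0,-PQ[2]]).apply(o["ft_force"]);print(o["t"],"F press",f.round(1),topress(o["tcp_pos"]).round(1))
if len(sys.argv)>1:
    s=camera("scene");cv2.imwrite("pics/scene_%s.png"%sys.argv[1],s);crop(s,240,140,380,270,5,"pics/p_%s.png"%sys.argv[1])
E
python3 pf.py t
```

```text
22.85 F press [-0.4  0.6  0.2] [-108.1  -68.   277.3]
```

View pics/p_t.png

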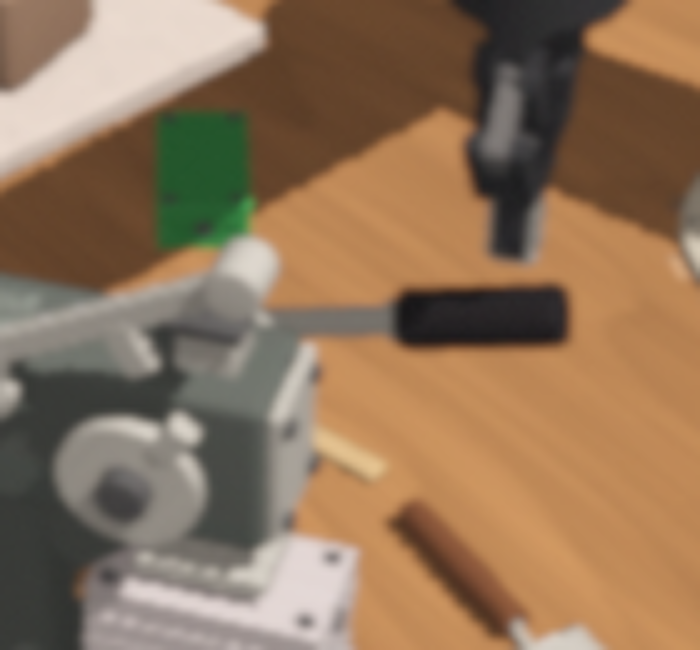

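Emit:
move_arm(
  steps="0 0 0 -3 0 6 0;0 0 0 -3 0 12 0;0 0 0 -3 0 16 0;0 0 0 -3 0 20 0;0 0 0 -3 0 25 0;0 0 0 -2.5 0 30 0;0 0 0 -2 0 35 0;0 0 0 -1.5 0 40 0;0 0 0 -1.5 0 40 0",
)

```text
t: 23.8
tcp_pos: [0.4579, 0.1317, 0.2369]
ee_rot: [-1.454, -2.784, -0.002]
ft_force: [0.7, 0.4, 0.3]
width: -0.0
```

```bash
python3 pf.py u
```

```text
23.8 F press [0.1 0.7 0.3] [-106.5  -67.9  236.9]
```

View pics/p_u.png

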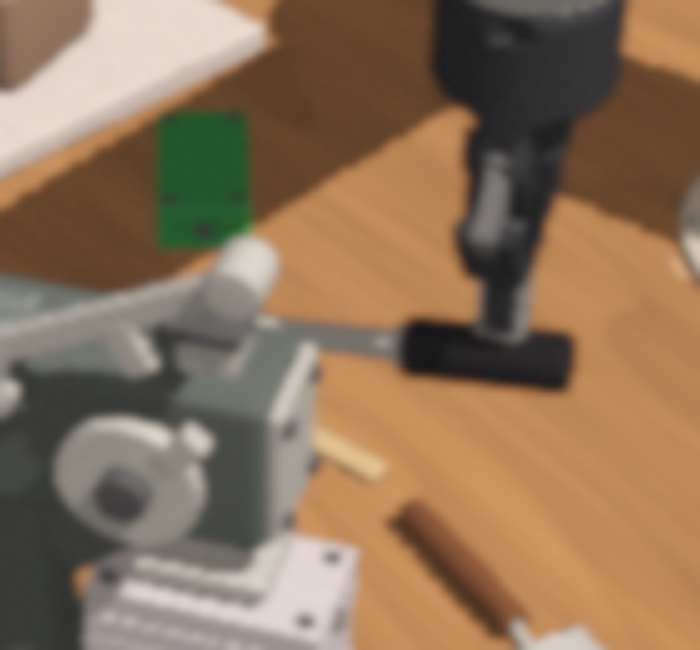

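Emit:
move_arm(
  steps="0 0 0 0.5 0 5 0;0 0 0 0.7 0 10 0;0 0 0 0.8 0 14 0;0 0 0 0.8 0 18 0;0 0 0 0.8 0 22 0;0 0 0 0.8 0 24 0;0 0 0 0.8 0 24 0",
)

```text
t: 24.55
tcp_pos: [0.4576, 0.1322, 0.2133]
ee_rot: [1.455, 2.784, 0.002]
ft_force: [-0.4, -0.3, 0.9]
width: -0.0002
```

```bash
python3 pf.py v
```

```text
24.55 F press [ 0.1 -0.5  0.9] [-107.1  -67.8  213.3]
```

View pics/p_v.png

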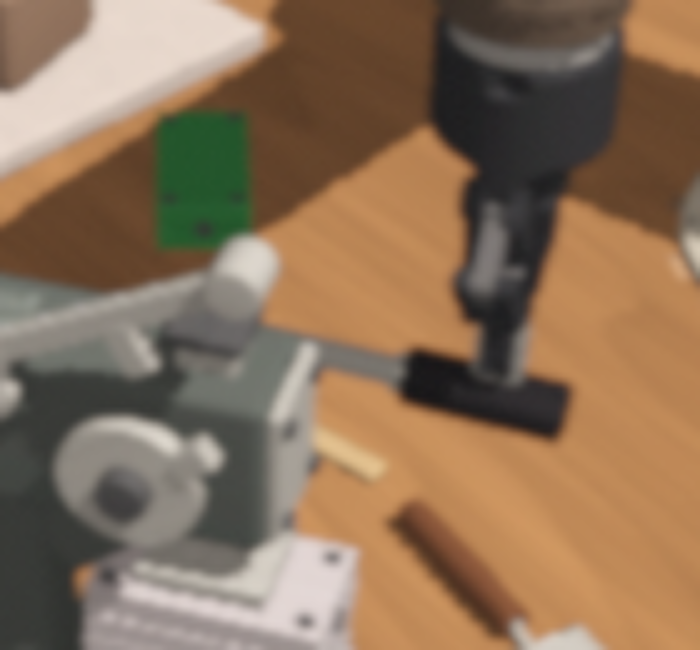

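Emit:
move_arm(
  steps="0 0 0 0 0 1.5 0;0 0 0 0 0 3 0;0 0 0 0 0 4.5 0;0 0 0 0 0 6 0",
)

```text
t: 25.0
tcp_pos: [0.4577, 0.1322, 0.2078]
ee_rot: [1.455, 2.784, 0.003]
ft_force: [-1.8, -0.7, 3.7]
width: -0.0
```

```bash
python3 pf.py
```

```text
25.0 F press [-0.4 -1.9  3.7] [-107.1  -67.7  207.8]
```

Emit:
move_arm(
  steps="0 0 0 0 0 1 0;0 0 0 0 0 2 0;0 0 0 0 0 3 0",
)

```text
t: 25.3
tcp_pos: [0.4577, 0.1323, 0.2048]
ee_rot: [1.455, 2.784, 0.003]
ft_force: [-0.9, -1.9, 4.0]
width: 0.0001
```

```bash
python3 pf.py
```

```text
25.3 F press [ 1.  -1.8  4. ] [-107.1  -67.7  204.8]
```

Emit:
move_arm(
  steps="0 0 0 0 0 0.7 0;0 0 0 0 0 1.4 0;0 0 0 0 0 2 0",
)

```text
t: 25.6
tcp_pos: [0.4577, 0.1323, 0.2028]
ee_rot: [1.455, 2.784, 0.003]
ft_force: [-0.1, -1.7, 3.6]
width: -0.0
```

```bash
python3 pf.py
```

```text
25.6 F press [ 1.3 -1.   3.6] [-107.1  -67.7  202.8]
```

Emit:
move_arm(
  steps="0 0 0 0 0 0.7 0;0 0 0 0 0 1.4 0;0 0 0 0 0 2 0",
)

```text
t: 25.9
tcp_pos: [0.4578, 0.1323, 0.2012]
ee_rot: [1.454, 2.784, 0.004]
ft_force: [-0.6, -3.5, 8.9]
width: -0.0001
```

```bash
python3 pf.py w
```

```text
25.9 F press [ 2.5 -2.5  8.9] [-107.1  -67.6  201.2]
```

View pics/p_w.png

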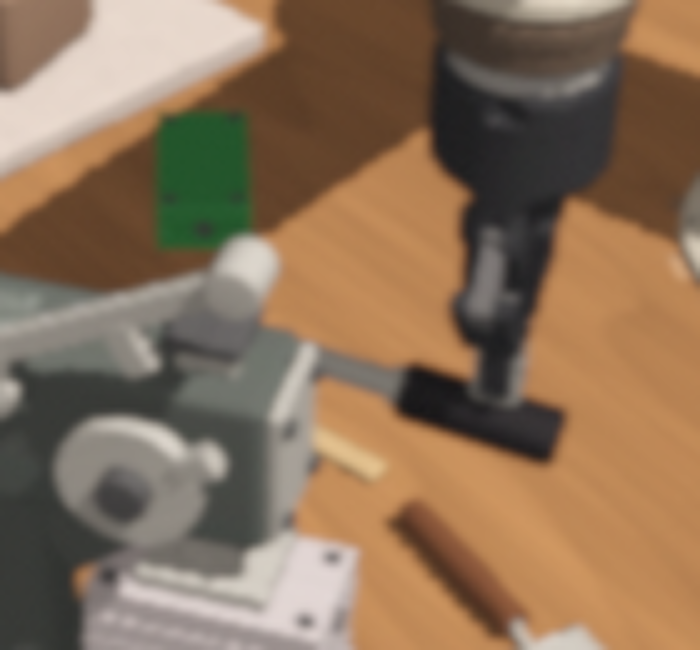

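The force rose to 8.9 N, so the ram has met the column. I'll press on in small steps toward about 16 N.

Emit:
move_arm(
  steps="0 0 0 0 0 0.4 0;0 0 0 0 0 0.8 0;0 0 0 0 0 0.8 0",
)

```text
t: 26.25
tcp_pos: [0.4578, 0.1323, 0.201]
ee_rot: [1.454, 2.783, 0.004]
ft_force: [-1.4, -3.6, 9.8]
width: 0.0001
```

```bash
python3 pf.py
```

```text
26.25 F press [ 2.1 -3.2  9.8] [-107.1  -67.6  201. ]
```

Emit:
move_arm(
  steps="0 0 0 0 0 0.5 0;0 0 0 0 0 1 0;0 0 0 0 0 1 0",
)

```text
t: 26.55
tcp_pos: [0.4579, 0.1323, 0.2007]
ee_rot: [1.454, 2.783, 0.005]
ft_force: [-3.3, -4.0, 14.8]
width: 0.0
```

```bash
python3 pf.py
```

```text
26.55 F press [ 1.4 -4.9 14.8] [-107.   -67.5  200.7]
```

Emit:
move_arm(
  steps="0 0 0 0 0 0.3 0;0 0 0 0 0 0.5 0;0 0 0 0 0 0.5 0;0 0 0 0 0 0.5 0",
)

```text
t: 26.95
tcp_pos: [0.4579, 0.1323, 0.2005]
ee_rot: [1.454, 2.782, 0.006]
ft_force: [-4.8, -4.5, 18.0]
width: 0.0002
```

```bash
python3 pf.py
```

```text
26.95 F press [ 0.9 -6.5 18. ] [-107.   -67.5  200.5]
```

18 N is inside the 12–20 N clamp range. Lifting off.

Emit:
move_arm(
  steps="0 0 0 0 0 0.5 0;0 0 0 0 0 -2 0;0 0 0 0 0 -6 0;0 0 0 0 0 -15 0;0 0 0 3 0 -35 0;0 0 0 10 0 -70 0;0 0 0 20 0 -100 0;0 0 0 20 0 -100 0;0 0 0 20 0 -100 0",
)

```text
t: 27.85
tcp_pos: [0.4464, 0.149, 0.2989]
ee_rot: [1.454, 2.784, 0.004]
ft_force: [1.3, -0.1, -0.4]
width: 0.0
```

```bash
python3 pf.py x; python3 - <<'E'
from h import *
t=camera("top");cv2.imwrite("pics/top_x.png",t);crop(t,170,120,300,240,6,"pics/ct_x.png")
s=cv2.imread("pics/scene_x.png");crop(s,240,215,330,310,8,"pics/col_x.png")
for th in(.9,.95,1.,1.03,1.06,1.1): print(th,[((proj("scene",press(lev(th,r)))[0]+[-.3,.8]-[240,140]+.5)*5).round().tolist() for r in(90,165)])
E
```

```text
27.85 F press [ 0.9  1.  -0.4] [-127.2  -67.4  298.9]
0.9 [[407.0, 371.0], [573.0, 407.0]]
0.95 [[406.0, 379.0], [570.0, 421.0]]
1.0 [[405.0, 386.0], [567.0, 435.0]]
1.03 [[404.0, 391.0], [564.0, 443.0]]
1.06 [[402.0, 395.0], [562.0, 451.0]]
1.1 [[401.0, 401.0], [557.0, 461.0]]
```

View pics/p_x.png

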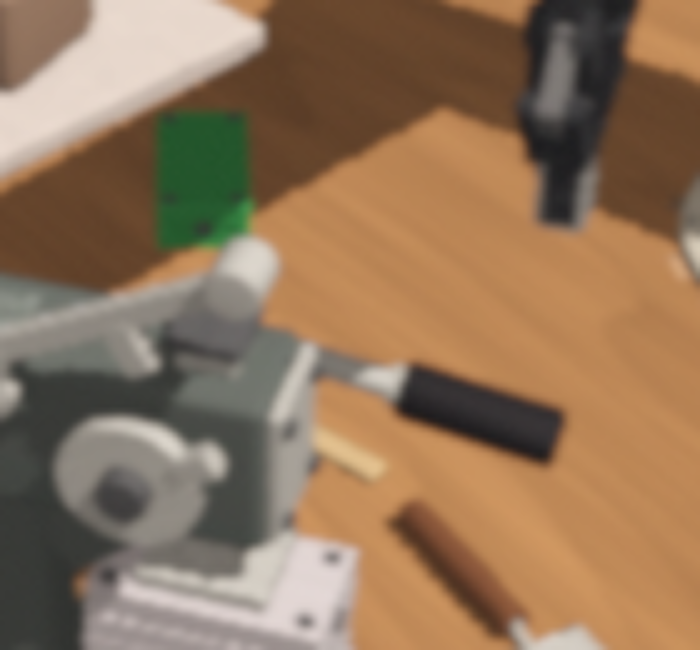

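View pics/col_x.png

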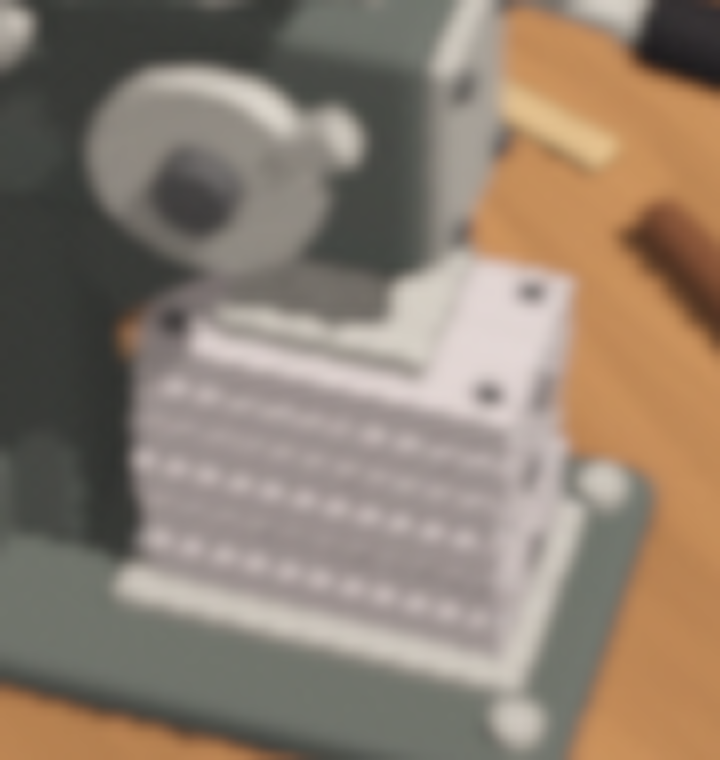

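View pics/ct_x.png

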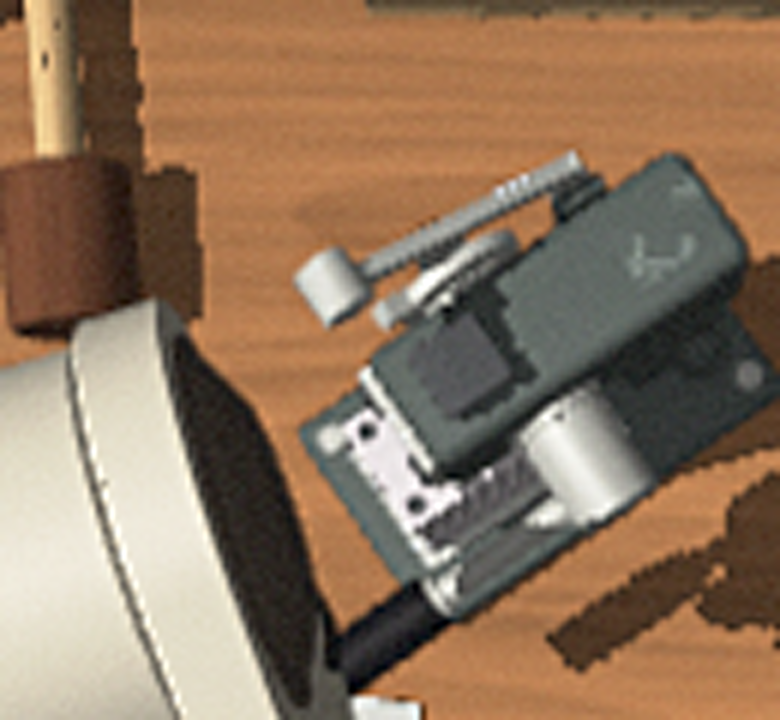

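```bash
python3 - <<'E'
from h import *
print(get_obs()["t"]);print(finish_job())
E
```

```text
27.95
the job is handed in; nothing more can be done
None
```

The loose aluminium case is on top of the column, the catch is off, the lever is down with the ram on the top case, and I handed the job in at about 28 s of the 70 s allowed. `finish_job()` gives no verdict, so the result rests on my own checks below.

**What I did**
1. I picked the aluminium case, not the green look-alike, and set it on the two under the ram with the catch still down.
2. I lifted the catch to about 0.5 rad by pushing its knob up from below.
3. I pushed the lever down until the ram met the column and the force at the grip reached 18 N, then let go and backed off.

**Last checks**
- **Column:** in the last scene picture the three cases look flush and parallel, and the ram's foot lies on the top one. I judged this by eye. Against outlines drawn before clamping they agreed to within about a pixel (about 2 mm).
- **Lever:** it stands at about 1.02 rad and showed no visible spring-back after I let go.
- **Ram force:** I could not measure it after release. From 18 N at the grip I estimate about 85 N on the case while pressing, under the 200 N limit.
- **Other things:** the arm touched nothing else that I saw, but I did not measure the positions of the other things at the end.

**What disagreed**
- The fingertips showed up at the TCP in the pictures, not 22 mm ahead as `tip_extent` says. I worked from what the pictures showed.
- My first grip on the lever slipped. The arm's position suggested 0.70 rad, but the picture showed 0.60, so I let go and pushed the lever from above with closed fingers.
- The case touched down about 3 mm higher than my model said. I eased the force off before letting go.

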